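# Square up the next plywood pack and empty the bending form

## Task

Change over the laminating corner: lift the finished U-shaped bracket out of the bending form and stand it, open side up, in the middle of the cork pad. Lay all the loose plywood blanks flat on the ones in the corner jig and tap the stack against the stops until every blank is flush with both the side stops and the end stop; only once the bare stack is flush, set the steel weight upright on the middle of it, and leave everything else on the bench alone.

Things in the scene. Friction and masses are not known exactly. Their poses are not given: they have to be found in the camera images.
- jig: dark wooden corner jig fixed on the bench, z up. Origin on the bench under the centre of a squared stack: a blank home against all stops has x = y = 0 and no yaw here. Base 12 mm thick (x -75 to 85, y -45 to 50 mm); the stack lies on a riser 88 x 36 mm, centred on the origin, top 24 mm above the bench; blanks overhang it. -x and -y sides are open, for tapping
- side_stop (a point): middle of the gap between the jig's two side stop blocks, in the plane of their faces (jig x = 0, y = +25 mm), 24 mm above the bench. The blocks, each 30 mm long, are centred at jig x = -39 and +39 mm, leaving a 48 mm gap for a finger; they rise to 68 mm above the bench. A blank's long edge goes against both
- end_stop (a point): middle of the face of the jig's end stop block (jig x = +55 mm, y = 0), 24 mm above the bench; the block is 44 mm wide and rises to 68 mm above the bench. A blank's short edge goes against it
- form: pale plywood bending form (mould) fixed to the bench, 118 (x) x 100 (y) mm; origin on the bench under its centre. Open cavity 74 x 54 mm, floor 12 mm above the bench; side cheeks (at +-y) rise to 34 mm and end lips (at +-x) to 26 mm above the bench
- bracket: U-shaped bracket of bent plywood, lying loose in the form's cavity at the start, open side up: 70 long (x) x 50 mm wide over the outside of its two legs (y), 50 mm tall, 8 mm thick, about 120 g; the legs stand 28 mm above the form's cheeks. Origin at the centre of its underside
- pad: round cork pad fixed on the bench, 140 mm across, 6 mm thick; origin under its centre, on the bench
- weight: round steel weight: disc 48 mm across and 24 mm high with a knob 20 mm across and 32 mm tall on top (56 mm in all), about 400 g; origin at the centre of its underside
- ply_a: thin plywood blank, 110 long (its x) x 50 wide (its y) x 6 mm thick, 35 g; origin at the centre of its underside. In the jig at the start, crooked.
- ply_b: thin plywood blank, 110 long (its x) x 50 wide (its y) x 6 mm thick, 35 g; origin at the centre of its underside. In the jig at the start, crooked.
- ply_c: thin plywood blank, 110 long (its x) x 50 wide (its y) x 6 mm thick, 35 g; origin at the centre of its underside. Lies flat on the bench at the start, to the left or right of the jig, or is absent. A turned-over or end-for-end blank is as good.
- ply_d: thin plywood blank, 110 long (its x) x 50 wide (its y) x 6 mm thick, 35 g; origin at the centre of its underside. Lies flat on the bench at the start, to the left or right of the jig, or is absent. A turned-over or end-for-end blank is as good.
- ply_e: thin plywood blank, 110 long (its x) x 50 wide (its y) x 6 mm thick, 35 g; origin at the centre of its underside. Lies flat on the bench at the start, to the left or right of the jig, or is absent. A turned-over or end-for-end blank is as good.
- ply_f: thin plywood blank, 110 long (its x) x 50 wide (its y) x 6 mm thick, 35 g; origin at the centre of its underside. Lies flat on the bench at the start, to the left or right of the jig, or is absent. A turned-over or end-for-end blank is as good.
- glue: bystander, to be left alone: white glue bottle, 56 mm across, 170 mm tall, standing; origin about its middle on the bench
- tape: bystander, to be left alone: black tape measure, 62 x 36 x 58 mm, standing; origin about its middle on the bench
- square: bystander, to be left alone: carpenter's square lying flat, steel blade 160 mm, blue stock 110 mm; origin about its middle on the bench
Not all that is in view belongs to the job. Leave any black or blue look-alike of the ply_c alone.

How it is judged:
On the way:
1. every blank lies in the jig, flush with the side and end stops (within 3 mm, 0.04 rad), while the weight is not yet on the stack (x of ply_a in the frame of jig between -0.003 and 0.003 m and y of ply_a in the frame of jig between -0.003 and 0.003 m and angle between the x axis of each of ply_a, ply_b, ply_c, ply_d, ply_e, ply_f and the x axis of jig, either way round below 0.04 rad and angle between the z axis of each of ply_a, ply_b, ply_c, ply_d, ply_e, ply_f and the z axis of jig, either way round below 0.06 rad and z of each of ply_a, ply_b, ply_c, ply_d, ply_e, ply_f in the frame of jig above 0.021 m and x of ply_b in the frame of jig between -0.003 and 0.003 m and y of ply_b in the frame of jig between -0.003 and 0.003 m and x of ply_c in the frame of jig between -0.003 and 0.003 m and y of ply_c in the frame of jig between -0.003 and 0.003 m and x of ply_d in the frame of jig between -0.003 and 0.003 m and y of ply_d in the frame of jig between -0.003 and 0.003 m and x of ply_e in the frame of jig between -0.003 and 0.003 m and y of ply_e in the frame of jig between -0.003 and 0.003 m and x of ply_f in the frame of jig between -0.003 and 0.003 m and y of ply_f in the frame of jig between -0.003 and 0.003 m and horizontal distance between weight and jig above 0.06 m), for 0.2 s.
At the end, for the whole second after the job is handed in: Every blank lies flat in the jig flush with the side and end stops (each within 3 mm of home along both directions and 0.04 rad), the weight stands upright on top of the stack within 15 mm of its centre, the bracket stands open side up on the cork pad within 30 mm of its centre, and all are at rest (x of ply_a in the frame of jig between -0.003 and 0.003 m and y of ply_a in the frame of jig between -0.003 and 0.003 m and angle between the x axis of each of ply_a, ply_b, ply_c, ply_d, ply_e, ply_f and the x axis of jig, either way round below 0.04 rad and angle between the z axis of each of ply_a, ply_b, ply_c, ply_d, ply_e, ply_f and the z axis of jig, either way round below 0.06 rad and z of each of ply_a, ply_b, ply_c, ply_d, ply_e, ply_f in the frame of jig above 0.021 m and x of ply_b in the frame of jig between -0.003 and 0.003 m and y of ply_b in the frame of jig between -0.003 and 0.003 m and x of ply_c in the frame of jig between -0.003 and 0.003 m and y of ply_c in the frame of jig between -0.003 and 0.003 m and x of ply_d in the frame of jig between -0.003 and 0.003 m and y of ply_d in the frame of jig between -0.003 and 0.003 m and x of ply_e in the frame of jig between -0.003 and 0.003 m and y of ply_e in the frame of jig between -0.003 and 0.003 m and x of ply_f in the frame of jig between -0.003 and 0.003 m and y of ply_f in the frame of jig between -0.003 and 0.003 m and linear speed of each of ply_a, ply_b, ply_c, ply_d, ply_e, ply_f, weight, bracket below 0.02 m/s and horizontal distance between weight and jig below 0.015 m and angle between each of weight, bracket's own z axis and vertical below 0.1 rad and z of each of ply_a, ply_b, ply_c, ply_d, ply_e, ply_f in the frame of weight below 0.003 m and horizontal distance between bracket and pad below 0.03 m and z of bracket in the frame of pad below 0.012 m); the robot touches nothing.
It fails at once if a bystander (glue bottle, tape measure, square) is moved more than 4 cm (distance of any of glue, tape, square from where it was at the start of the episode above 0.04 m).
Of ply_c, ply_d, ply_e, ply_f only 2 to 4 are there at a start; the rules pass over those that are not, and their reading is None.
At some moment in a run one of weight, bracket may be knocked a few centimetres aside while the robot is not near it.
Once in a run the grip may slacken for a moment while it holds something.
It also fails if it takes over 210 s, if anything falls off the work surface, if the arm or the gripper's body presses on something with over 40 N, if the wrist force passes 120 N, or if a joint passes its speed limit or range.

## Robot

A 6-joint arm with a two-finger parallel gripper is mounted at the origin on the work surface. World frame = base frame: x ahead of the robot, y to its left, z up, the work surface at z = 0. Lengths are in m, angles in rad, forces in N, time in s.
With the tool pointing down it reaches from about 0.275 to 0.725 m from the base axis. Payload 15.9 kg.
Tool frame: the origin (TCP) lies at the very end of the fingers, on their centre line; the grasp point (between the pads) lies 19 mm behind it; z points along the fingers, x is the direction in which the jaws open and shut, and the axes are right-handed (so a half turn about z gives the same grasp; the last joint's range is limited). The gripper opens to 85 mm and grips with 20 to 120 N. Pads are 22 mm wide; open, the fingers measure 114 mm over their backs; the gripper's body (76 mm by 85 mm) begins 54 mm behind the grasp point. The pads swing forward as they close: fully open they stand 13 mm farther back than shut.
Start: joints at [1.216, 0.213, -0.034, 1.323, 0, 1.571], TCP at [0.174, 0.469, 0.231] pointing down, gripper open.
Joint ranges: [-2.98, 2.98], [-0.74, 1.72], [-1.14, 1.35], [-2.1, 2.04], [-1.57, 1.44], [-3.14, 3.14]. Speed limits (rad/s): [1.89, 1.89, 2.39, 2.57, 3.14, 3.14].

## Interface

Orientations are given as a unit quaternion [x, y, z, w].
In Python, from station import ctrl gives the robot as it stands.
- The arm moves only by the shell command python3 -m jog 'ROWS' [OPENING] [FORCE]. ROWS is JSON, a list that holds one entry, the list of rows, each a list of 6 numbers: the shift along the tool's x, y, z as a fraction of full scale, then the turn, a rotation vector about the tool's x, y, z as a fraction of full scale. A call has 1 to 10 rows; each row shifts and turns the commanded pose from where the row before left it, along the tool's axes as they then stand; what a row does not reach is not made up. Full scale, the value 1, is 0.05 m for a shift and 45 degrees for a turn. A row lasts 1/12 s, in which the tool goes at most 41.7 mm and 7.16 degrees, less where a joint would pass 70% of its speed; a pose out of reach is approached as far as the arm can. A call with a number of a shift or a turn outside -1 to 1 is refused whole. A call with a gripper value outside its range is refused whole. OPENING is the closure, from 0 (fully open) to 1 (shut), set as the call begins (- or left out, the last holds). The fingers move at their own pace and stop on an object; FORCE is the grip in N (left out, the last holds). Time passes only in rows, so rows that do not move let the fingers close. It gives the time, the measured TCP pose, the force and the opening at its end, in the units of the state.
- ctrl.read_state(): the state, without advancing time (a new reading comes with each control period).
- ctrl.read_camera(name): name is "scene" or "top" or "wrist"; returns a dict with "frame" (480x640x3 uint8, blue, green, red), "z_map" (480x640 float32, m along the optical axis (not along the pixel's ray), 0 where there is no reading), "mtx" (3x3 intrinsics, pixels), "dist" ([k1, k2, p1, p2, k3] as OpenCV has them; the pictures are not rectified), "eye" and "rotation" of the camera in the world. Camera axes: x right, y up, looking along -z (the intrinsics and any distortion apply to the point x, -y, -z); pixel columns grow to the right and rows downward; lengths in m; the calibration is good to about 2 mm. A picture is of the moment at which its call begins.
- ctrl.job_done(): hands the job in, once; it reports no verdict.
The state is a dict: "clock": time; "joint_positions": joint angles; "joint_velocities": joint speeds; "tau": joint torques, N m; "eef_pos": TCP position; "tcp_rot": TCP orientation; "force": force on the tool from outside, world axes, zero at the start; "ft_torque": the same for the moment, N m; "opening": opening from 0.0 (shut) to 1.0 (fully open).
Only numpy, scipy, OpenCV 4.12 (cv2) and the standard library are available. Lean on these libraries where they do the work, as an engineer would, in place of code of your own. Each camera call takes 0.05 s, during which the arm holds its last target.

## Working session

There is one attempt and no reset: what is moved stays moved. The work goes in short steps, Python scripts to look and compute and a shell command to move; the robot and the scene stay as the last step left them, time stands still between calls to the robot, and variables do not carry over. Pictures are saved under pics/ and viewed, and the job is handed in when it is done.

```bash
ls; mkdir -p pics; python3 - <<'E'
from station import ctrl
import cv2
s=ctrl.read_state();print(s)
for n in ("scene","top","wrist"):
    c=ctrl.read_camera(n);cv2.imwrite(f"pics/{n}0.png",c["frame"]);print(n,c["mtx"],c["dist"],c["eye"],c["rotation"])
E
```

```text
pics
{'clock': 0.0, 'joint_positions': array([ 1.21599573e+00,  2.13363463e-01, -3.50501384e-02,  1.32349513e+00,
        2.91812914e-05,  1.57081017e+00]), 'joint_velocities': array([-0.00109246, -0.00216169, -0.00194685, -0.00010624, -0.00075964,
        0.0017068 ]), 'tau': array([ 5.96191921e-05, -6.86159205e+01,  4.87121487e+01,  1.73868210e-02,
       -4.01940940e-05,  3.56905809e-05]), 'eef_pos': array([0.17357667, 0.46854692, 0.23081606]), 'tcp_rot': array([ 8.20797166e-01,  5.71219487e-01, -4.64860164e-04,  3.05744538e-04]), 'force': array([-0.13060227, -0.00222171,  0.22796438]), 'ft_torque': array([ 0.02666366, -0.03023388,  0.03204323]), 'opening': 0.9969563110248243}
scene [[451.39483868   0.         313.41274483]
 [  0.         451.39483868 237.77987264]
 [  0.           0.           1.        ]] [-0.06798074  0.          0.          0.          0.        ] [0.90693418 0.51433239 0.98210081] [0.09016348 0.27499976 0.9063656  0.30781015]
top [[561.92642944   0.         322.9736075 ]
 [  0.         561.92642944 241.0403616 ]
 [  0.           0.           1.        ]] [-0.07137975  0.          0.          0.          0.        ] [0.33418551 0.0420826  1.47439238] [ 0.04966315 -0.04573705 -0.70478109  0.70620486]
wrist [[363.81717815   0.         318.3253908 ]
 [  0.         363.81717815 236.96124375]
 [  0.           0.           1.        ]] [-0.01997862  0.          0.          0.          0.        ] [0.10690279 0.49361175 0.37368259] [-0.11545428 -0.07955279  0.56524232  0.81292237]
```

View pics/top0.png

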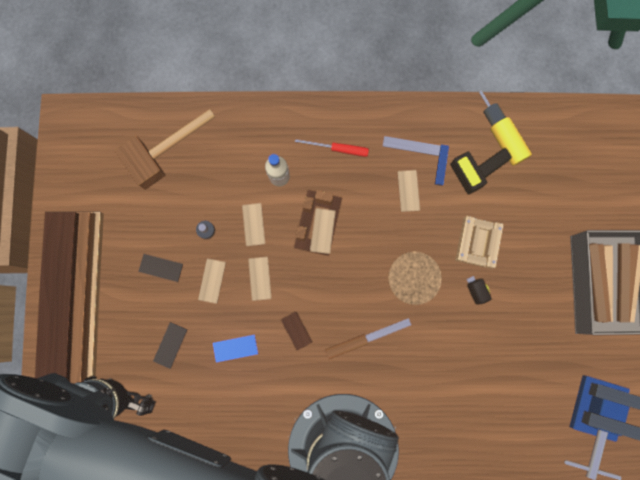

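View pics/scene0.png

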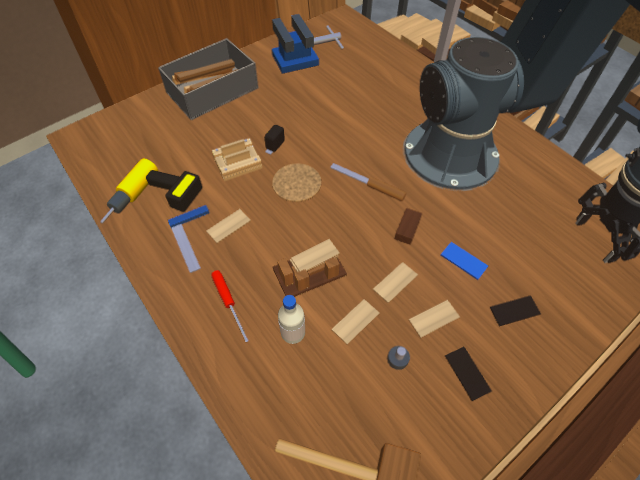

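View pics/wrist0.png

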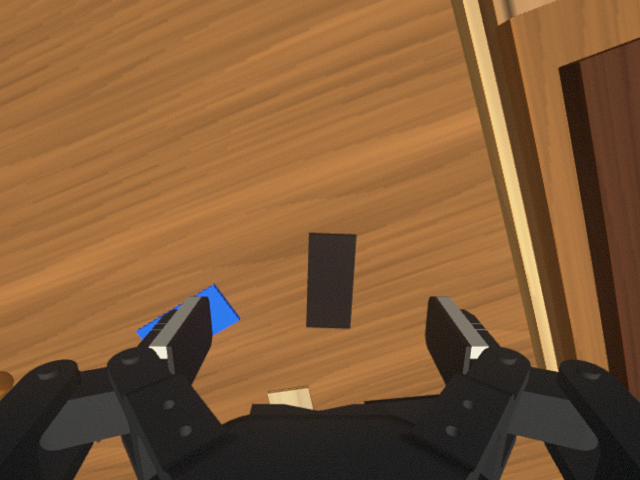

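```bash
cat > h.py <<'E'
import numpy as np, cv2
from scipy.spatial.transform import Rotation as R
from station import ctrl
def cam(n,save=None):
    c=ctrl.read_camera(n)
    if save: cv2.imwrite("pics/"+save,c["frame"])
    return c
def rays(c,px):
    u=cv2.undistortPoints(np.array(px,float).reshape(-1,1,2),c["mtx"],c["dist"]).reshape(-1,2)
    d=np.c_[u[:,0],-u[:,1],-np.ones(len(u))]
    return R.from_quat(c["rotation"]).apply(d)
def plane(c,px,z):
    d=rays(c,px);t=(z-c["eye"][2])/d[:,2]
    return c["eye"]+d*t[:,None]
def cloud(c):
    h,w=c["z_map"].shape
    v,u=np.mgrid[:h,:w]
    d=rays(c,np.c_[u.ravel(),v.ravel()])
    P=c["eye"]+d*c["z_map"].reshape(-1,1)
    return P.reshape(h,w,3)
def proj(c,P):
    p=R.from_quat(c["rotation"]).inv().apply(np.atleast_2d(P)-c["eye"])
    p=p*[1,-1,-1]
    return cv2.projectPoints(p,np.zeros(3),np.zeros(3),c["mtx"],c["dist"])[0].reshape(-1,2)
def tan_mask(c,zlo=-1,zhi=9):
    hsv=cv2.cvtColor(c["frame"],cv2.COLOR_BGR2HSV)
    return cv2.inRange(hsv,(10,40,165),(30,140,255))
def rects(c,m,z,amin=300):
    out=[]
    for k in cv2.findContours(m,cv2.RETR_EXTERNAL,cv2.CHAIN_APPROX_NONE)[0]:
        if cv2.contourArea(k)<amin: continue
        q=plane(c,k.reshape(-1,2),z)[:,:2]
        r=cv2.minAreaRect((q*1000).astype(np.float32))
        (x,y),(a,b),_=r
        bx=cv2.boxPoints(r);e=[bx[1]-bx[0],bx[2]-bx[1]];L=max(e,key=np.linalg.norm)
        th=np.degrees(np.arctan2(L[1],L[0]))%180
        M=cv2.moments(k);out.append((M['m10']/M['m00'],M['m01']/M['m00'],x,y,max(a,b),min(a,b),th))
    return out
def st():
    s=ctrl.read_state();Rm=R.from_quat(s["tcp_rot"]).as_matrix()
    print("t %.1f"%s["clock"],"tcp",np.round(s["eef_pos"]*1000,1),"x",np.round(Rm[:,0],3),"z",np.round(Rm[:,2],3),"F",np.round(s["force"],1),"op %.3f"%s["opening"],"q",np.round(s["joint_positions"],2))
    return s
E
python3 - <<'E'
from h import *
c=cam("top")
m=tan_mask(c);cv2.imwrite("pics/m0.png",m)
for r in rects(c,m,0.006,150): print(np.round(r,1))
P=cloud(c)
f=c["frame"][150:320,180:520];cv2.imwrite("pics/zoom0.png",cv2.resize(f,None,fx=2.35,fy=2.35,interpolation=cv2.INTER_CUBIC))
for n,px in dict(ply=(254,224),bench=(380,230),stack=(323,232),weight=(205,230),pad=(415,277),floor=(481,241)).items(): print(n,np.round(P[px[1],px[0]],4))
c=cam("scene");f=c["frame"][130:390,190:490];cv2.imwrite("pics/zoom1.png",cv2.resize(f,None,fx=2.3,fy=2.3,interpolation=cv2.INTER_CUBIC))
E
```

```text
[211.3 280.6 428.8 343.3 112.2  51.3 169.2]
[259.4 278.6 434.9 216.4 113.1  52.9   5.7]
[ 412.2  276.7  439.6 -190.7  137.8  126.9   77.2]
[ 635.3  290.3  420.9 -785.1  208.7   15.4  169.6]
[ 609.7  275.5  423.8 -708.   202.5   25.   176.5]
[ 480.4  241.8  533.1 -366.9  123.5  104.8  167.4]
[9.320e+01 2.956e+02 3.962e+02 6.577e+02 4.309e+02 1.320e+01 2.000e-01]
[322.2 230.2 562.9  52.6 116.1  53.  173.6]
[253.1 223.6 580.9 235.9 115.2  53.1   6.8]
[ 408.5  190.5  670.7 -177.8  112.9   52.3    3.7]
[273.9 169.9 728.3 184.3  55.1  36.   69.9]
[  7.6 196.4 662.3 915.3 384.5  47.1   5.1]
[181.3 132.8 831.8 438.9 203.4  27.1 126.2]
ply [0.5788 0.2334 0.0072]
bench [ 0.5649 -0.1012 -0.0035]
stack [0.5533 0.0503 0.0354]
weight [0.5573 0.3563 0.0406]
pad [ 0.4391 -0.1909  0.0046]
floor [ 0.5319 -0.3628  0.0246]
```

View pics/zoom0.png

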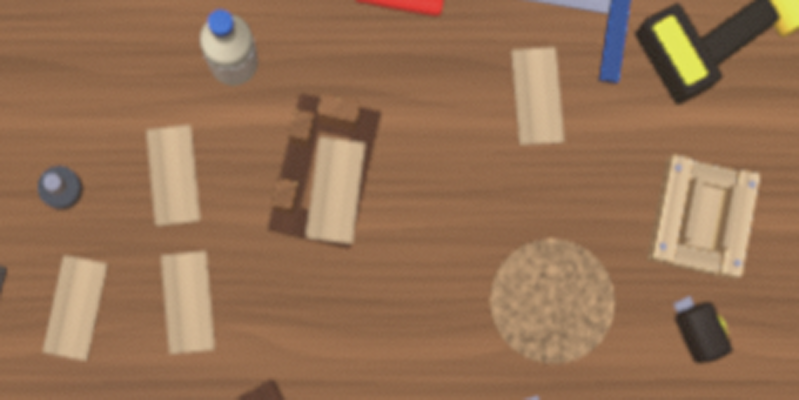

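View pics/zoom1.png

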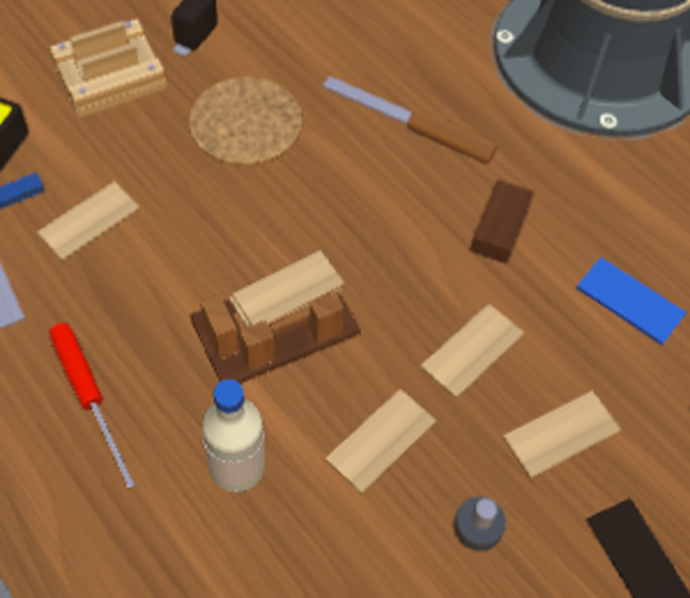

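```bash
cat >> h.py <<'E'
def plan(x,y,z,az=None,seq="rt"):
    """print turn (tool z, fraction) then shift (tool axes, fraction, after turn) to reach mm target"""
    s=st();Rm=R.from_quat(s["tcp_rot"]).as_matrix()
    a0=np.degrees(np.arctan2(Rm[1,0],Rm[0,0]))
    tilt=None
    if az is None: da=0; R2=Rm
    else:
        da=(az-a0+180)%360-180
        # same grasp modulo half turn
        if abs(da)>90: da-=np.sign(da)*180
        a=np.radians(a0+da); R2=np.array([[np.cos(a),np.sin(a),0],[np.sin(a),-np.cos(a),0],[0,0,-1]]).T
        R2=np.array([[np.cos(a),np.sin(a),0],[np.sin(a),-np.cos(a),0],[0,0,-1.]])
    rv=R.from_matrix(Rm.T@R2).as_rotvec()
    sh=R2.T@(np.array([x,y,z])/1000-s["eef_pos"])
    print("az0 %.1f da %.1f j6 %.2f"%(a0,da,s["joint_positions"][5]),"turn frac",np.round(rv/np.radians(45),3),"shift frac",np.round(sh/0.05,3))
E
python3 -c "
from h import *
plan(450,200,350,80)"
```

```text
t 0.2 tcp [173.7 468.7 231.1] x [ 0.347  0.938 -0.   ] z [-0. -0. -1.] F [-0.9  0.4  0.1] op 0.998 q [ 1.22  0.21 -0.03  1.32 -0.    1.57]
az0 69.7 da 10.3 j6 1.57 turn frac [ 0.     0.001 -0.23 ] shift frac [-4.333  6.376 -2.378]
```

```bash
python3 -m jog '[[[0,0,-0.6,0,0,-0.115],[0,0,-0.6,0,0,-0.115],[-0.54,0.6,-0.2,0,0,0],[-0.54,0.6,-0.2,0,0,0],[-0.54,0.6,-0.2,0,0,0],[-0.54,0.6,-0.2,0,0,0],[-0.54,0.6,-0.2,0,0,0],[-0.54,0.6,-0.2,0,0,0],[-0.54,0.6,0,0,0,0],[-0.54,0.6,0,0,0,0]]]'; python3 - <<'E'
from h import *
plan(450,200,350,80)
c=cam("wrist","w1.png")
E
```

```text
clock: 1.08
eef_pos: [0.3736, 0.2128, 0.352]
tcp_rot: [0.766, 0.643, 0.001, 0.0]
force: [0.1, 0.7, 0.2]
opening: 1.0
t 1.1 tcp [373.6 212.8 352. ] x [0.173 0.985 0.001] z [ 0.001  0.001 -1.   ] F [0.1 0.7 0.2] op 1.000 q [0.52 0.08 0.11 1.6  0.   0.69]
az0 80.0 da -0.0 j6 0.69 turn frac [ 0.001 -0.001  0.001] shift frac [0.013 1.55  0.039]
```

View pics/w1.png

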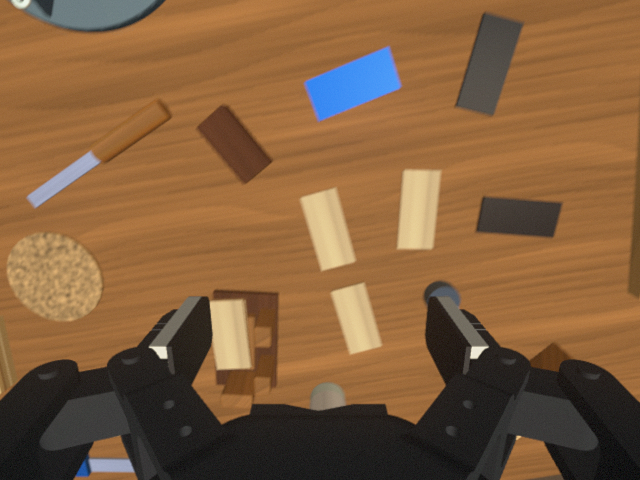

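```bash
python3 -m jog '[[[0,0.6,0,0,0,0],[-0.4,0.6,0,0,0,0],[-0.6,0.5,0,0,0,0],[-0.6,0.5,0,0,0,0],[-0.6,0.5,0,0,0,0],[-0.6,0.5,0,0,0,0],[0,0,0,0,0,0],[0,0,0,0,0,0]]]'; python3 - <<'E'
from h import *
st()
c=cam("wrist","w2.png")
for r in rects(c,tan_mask(c),0.006): print(np.round(r,1))
E
```

```text
clock: 1.8
eef_pos: [0.5065, 0.0473, 0.3507]
tcp_rot: [0.767, 0.642, -0.0, -0.0]
force: [0.6, -0.7, 0.5]
opening: 1.0
t 1.8 tcp [506.5  47.3 350.7] x [ 0.177  0.984 -0.   ] z [-0.001 -0.    -1.   ] F [ 0.6 -0.7  0.5] op 1.000 q [0.09 0.25 0.32 1.64 0.   0.27]
[620.1 352.4 842.4 466.6  78.9  21.6 126.4]
[ 178.5  295.9  629.6 -179.4   51.1   31.2   93.9]
[  41.1  256.4  535.8 -365.8  127.8   75.5  167.2]
[329.8 225.2 563.8  53.2 120.5  55.  173.4]
[463.6 212.8 578.3 237.6 111.7  51.    6.4]
[ 134.7  165.9  435.9 -188.2  137.7  137.5  118.9]
[440.6 105.8 434.  218.7 111.7  50.7   5.9]
[540.5  82.6 427.9 345.  111.1  50.9 169.4]
```

View pics/w2.png

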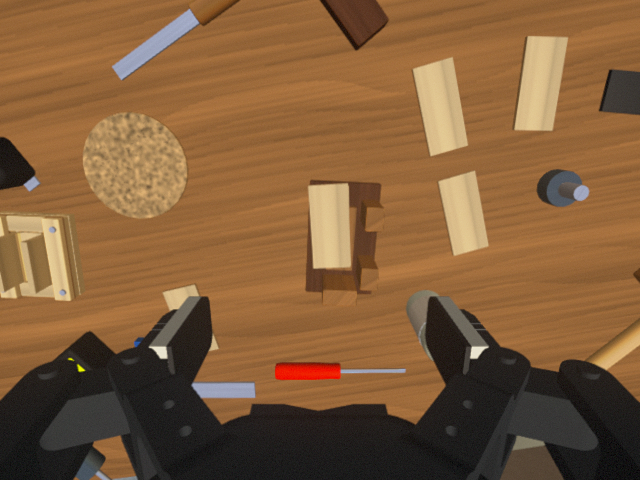

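```bash
python3 - <<'E'
from h import *
c=cam("wrist")
f=c["frame"][165:320,270:430];cv2.imwrite("pics/zj.png",cv2.resize(f,None,fx=4,fy=4,interpolation=cv2.INTER_CUBIC))
P=cloud(c)
Z=P[165:320,270:430]
m=(Z[...,2]>0.060)&(Z[...,2]<0.075)
k,l,s,ce=cv2.connectedComponentsWithStats(m.astype(np.uint8))
for i in range(1,k):
    if s[i,4]>20:
        q=Z[l==i]; (x,y),(a,b),t=cv2.minAreaRect((q[:,:2]*1000).astype(np.float32)); print(ce[i]+[270,165],s[i,4],np.round(q.mean(0)*1000,1),np.round((x,y,a,b,t),1))
E
```

```text
[372.88059701 218.69722814] 469 [546.1 108.1  67.6] [546.9 108.5  22.5  30.2  77.4]
[367.37320574 278.33971292] 418 [621.4  90.9  67.5] [622.5  91.2  22.1  30.4  77.1]
[337.85402685 296.40100671] 596 [639.4  50.2  67.4] [640.7  50.1  43.9  22.2  77.3]
[422.27419355 315.51612903] 62 [686.5 154.5  66.2] [686.9 154.    2.5  19.1  36.5]
```

View pics/zj.png

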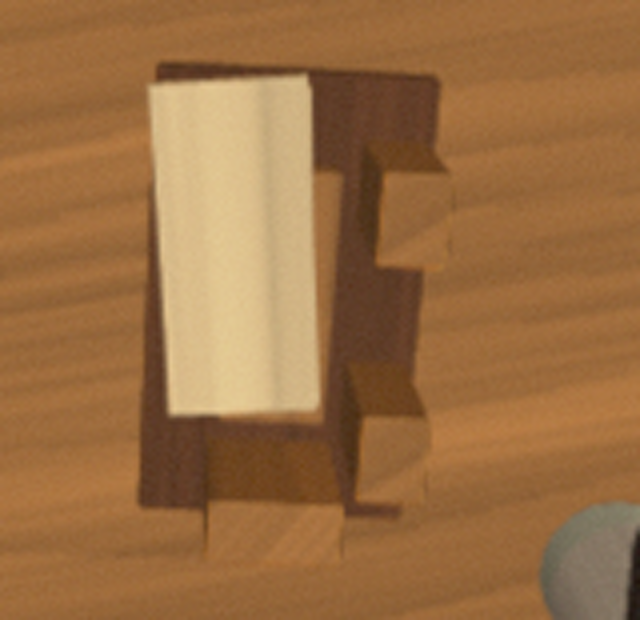

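```bash
cat >> h.py <<'E'
YAW=-12.8
O=np.array([576.1,64.7])
def j2w(x,y):
    a=np.radians(YAW);return O+np.array([[np.cos(a),-np.sin(a)],[np.sin(a),np.cos(a)]])@[x,y]
def w2j(p):
    a=np.radians(YAW);return (np.asarray(p)[...,:2]-O)@np.array([[np.cos(a),-np.sin(a)],[np.sin(a),np.cos(a)]])
def jplan(x,y,z,az=None):
    plan(*j2w(x,y),z,None if az is None else az+YAW)
    print("tcp in jig",np.round(w2j(ctrl.read_state()["eef_pos"]*1000),1))
E
python3 - <<'E'
from h import *
jplan(0,-65,120,180)
c=cam("wrist")
for r in rects(c,tan_mask(c)[:, :],0.036):
    if abs(r[0]-330)<9: print(np.round(r,1),w2j(r[2:4]))
E
```

```text
t 1.9 tcp [505.7  49.3 351.2] x [0.173 0.985 0.   ] z [-0.  0. -1.] F [0.2 0.5 0.8] op 1.003 q [0.1  0.25 0.32 1.64 0.   0.27]
az0 80.0 da 87.2 j6 0.27 turn frac [-0.000e+00 -1.000e-03 -1.938e+00] shift frac [-1.304 -0.687  4.624]
tcp in jig [-65.2 -30.6]
[328.1 226.  556.3  53.3 113.4  51.4 173.4] [-16.81101429 -15.51259346]
```

```bash
python3 -m jog '[[[0,0,0.35,0,0,-0.155],[0,0,0.35,0,0,-0.155],[0,0,0.35,0,0,-0.155],[0,0,0.35,0,0,-0.155],[0,0,0.35,0,0,-0.155],[0,0,0.35,0,0,-0.155],[0,0,0.35,0,0,-0.155],[0,0,0.35,0,0,-0.155],[0,0,0.35,0,0,-0.155],[0,0,0.35,0,0,-0.155]]]' 1 40;  python3 -m jog '[[[0,0,0,0,0,-0.13],[0,0,0,0,0,-0.13],[0,0,0,0,0,-0.13],[-0.45,-0.23,0.4,0,0,0],[-0.45,-0.23,0.4,0,0,0],[-0.4,-0.23,0.4,0,0,0],[0,0,0,0,0,0]]]'; python3 -c "
from h import *
jplan(0,-65,18,180);cam('wrist','w3.png')"
```

```text
clock: 2.78
eef_pos: [0.5055, 0.0503, 0.1758]
tcp_rot: [0.257, 0.966, 0.0, 0.0]
force: [-0.1, -0.1, 0.2]
opening: 0.004
clock: 3.37
eef_pos: [0.562, 0.0002, 0.1128]
tcp_rot: [0.11, 0.994, -0.0, -0.002]
force: [-1.1, -0.4, -1.4]
opening: 0.003
t 3.4 tcp [5.620e+02 2.000e-01 1.128e+02] x [-0.976  0.219  0.003] z [-0.003 -0.001 -1.   ] F [-1.1 -0.4 -1.4] op 0.003 q [ 0.    0.39 -0.1   1.09 -0.   -1.35]
az0 167.3 da -0.1 j6 -1.35 turn frac [-0.002 -0.004  0.003] shift frac [0.011 0.019 1.895]
tcp in jig [  0.6 -66. ]
```

View pics/w3.png

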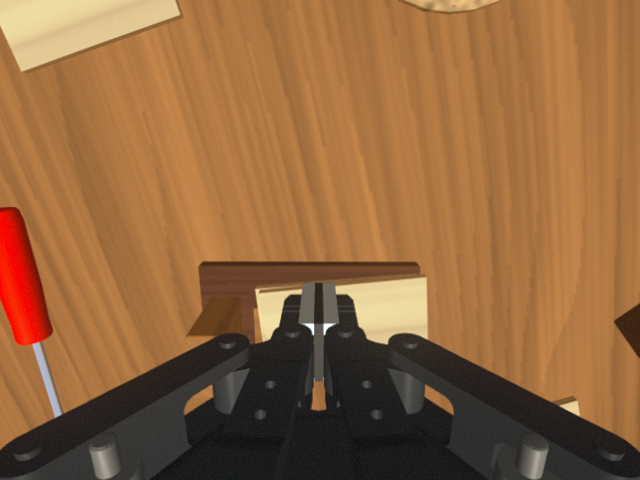

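```bash
python3 -m jog '[[[0,0,0.65,0,0,0],[0,0,0.65,0,0,0],[0,0,0.58,0,0,0],[0,0.05,0,0,0,0],[0,0.1,0,0,0,0],[0,0.1,0,0,0,0],[0,0.1,0,0,0,0],[0,0.1,0,0,0,0]]]';  python3 -m jog '[[[0,0.05,0,0,0,0],[0,0.05,0,0,0,0],[0,0.03,0,0,0,0],[0,0,0,0,0,0]]]'; python3 -c "
from h import *
jplan(0,-36,18,180)"
```

```text
clock: 4.08
eef_pos: [0.5681, 0.0239, 0.0243]
tcp_rot: [0.11, 0.994, 0.0, 0.001]
force: [-0.8, -0.9, 1.2]
opening: 0.001
clock: 4.42
eef_pos: [0.5676, 0.0264, 0.0237]
tcp_rot: [0.111, 0.994, -0.003, 0.0]
force: [-11.8, -27.0, 18.6]
opening: 0.001
t 4.4 tcp [567.6  26.4  23.7] x [-0.975  0.221 -0.001] z [-0.    -0.007 -1.   ] F [-11.8 -27.   18.6] op 0.001 q [ 0.05  0.47 -0.21  0.89 -0.01 -1.3 ]
az0 167.2 da -0.0 j6 -1.30 turn frac [-0.009  0.001  0.001] shift frac [0.004 0.065 0.114]
tcp in jig [  0.2 -39.2]
```

```bash
python3 -m jog '[[[0,-0.2,0,0,0,0],[0,-0.2,0,0,0,0],[0,0,0,0,0,0]]]'; python3 -c "
from h import *
jplan(0,-36,18,180)
c=cam('wrist','w4.png');
c=cam('top');cv2.imwrite('pics/t4.png',cv2.resize(c['frame'][180:270,270:370],None,fx=6,fy=6))
c=cam('scene');cv2.imwrite('pics/s4.png',cv2.resize(c['frame'][220:320,250:370],None,fx=6,fy=6))
"
```

```text
clock: 4.67
eef_pos: [0.5638, 0.0087, 0.0229]
tcp_rot: [0.111, 0.994, 0.0, 0.0]
force: [0.7, 0.1, 0.3]
opening: -0.001
t 4.7 tcp [563.8   8.7  22.9] x [-0.975  0.22  -0.001] z [ 0.001 -0.    -1.   ] F [0.7 0.1 0.3] op -0.001 q [ 0.02  0.47 -0.23  0.88 -0.   -1.33]
az0 167.3 da -0.1 j6 -1.33 turn frac [0.    0.001 0.002] shift frac [0.009 0.427 0.097]
tcp in jig [  0.5 -57.4]
```

View pics/w4.png

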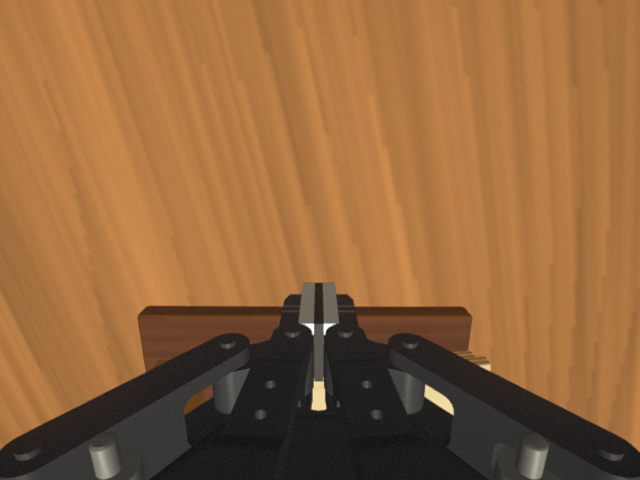

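View pics/s4.png

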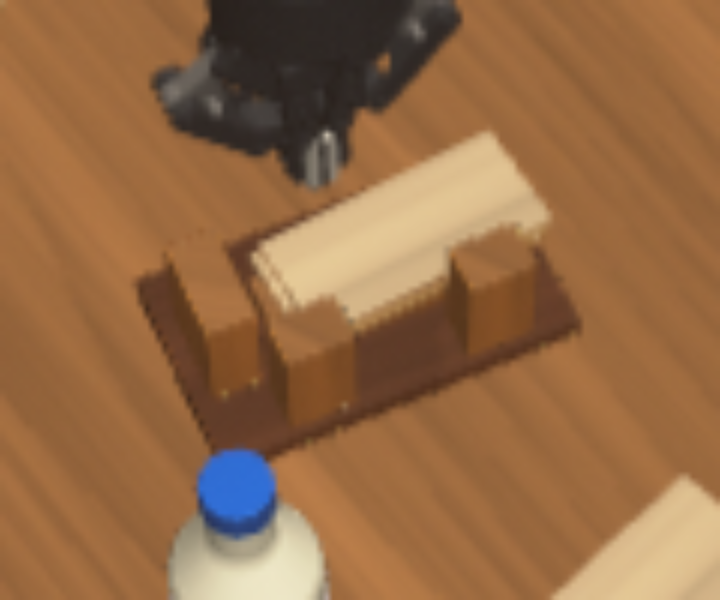

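```bash
python3 -m jog '[[[0,-0.4,-0.6,0,0,0],[0,0,-0.6,0,0,0.15],[0,0,0,0,0,0.155],[0,0,0,0,0,0.155],[0,0,0,0,0,0.155],[0,0,0,0,0,0.155],[0,0,0,0,0,0.155],[0,0,0,0,0,0.155],[0,0,0,0,0,0.155],[0,0,0,0,0,0.155]]]';  python3 -m jog '[[[0,0,0,0,0,0.155],[0,0,0,0,0,0.155],[0,0,0,0,0,0.155],[0,0,0,0,0,0.14],[0,0,0,0,0,0]]]'; python3 -c "
from h import *
jplan(-110,-4,60,90)"
```

```text
clock: 5.65
eef_pos: [0.5595, -0.0092, 0.0823]
tcp_rot: [0.613, 0.79, 0.0, -0.0]
force: [0.4, -0.2, -0.9]
opening: -0.002
clock: 6.07
eef_pos: [0.5596, -0.0092, 0.0823]
tcp_rot: [0.781, 0.624, 0.0, -0.0]
force: [0.1, -0.0, 1.1]
opening: -0.001
t 6.1 tcp [559.6  -9.2  82.3] x [0.221 0.975 0.   ] z [ 0.  0. -1.] F [ 0.1 -0.   1.1] op -0.001 q [-0.02  0.4  -0.16  1.01  0.    0.21]
az0 77.3 da -0.1 j6 0.21 turn frac [ 0.    -0.     0.001] shift frac [ 1.435 -2.205  0.447]
tcp in jig [  0.2 -75.7]
```

```bash
python3 -m jog '[[[0,-0.55,0,0,0,0],[0,-0.55,0,0,0,0],[0.4,-0.55,0.4,0,0,0],[0.5,-0.55,0.4,0,0,0],[0.53,0,0.3,0,0,0],[0,0,0.2,0,0,0],[0,0,0,0,0,0],[0,0,0,0,0,0]]]'; python3 -c "
from h import *
jplan(-66,0,17,90)
c=cam('wrist','w5.png')"
```

```text
clock: 6.73
eef_pos: [0.4674, 0.0836, 0.0176]
tcp_rot: [0.779, 0.628, -0.0, -0.0]
force: [0.5, -0.5, -0.1]
opening: 0.0
t 6.7 tcp [467.4  83.6  17.6] x [ 0.212  0.977 -0.   ] z [-0.001 -0.    -1.   ] F [ 0.5 -0.5 -0.1] op 0.000 q [ 0.18  0.32 -0.47  0.78 -0.    0.39]
az0 77.7 da -0.5 j6 0.39 turn frac [-0.001  0.     0.012] shift frac [0.114 0.884 0.011]
tcp in jig [-110.2   -5.7]
```

View pics/w5.png

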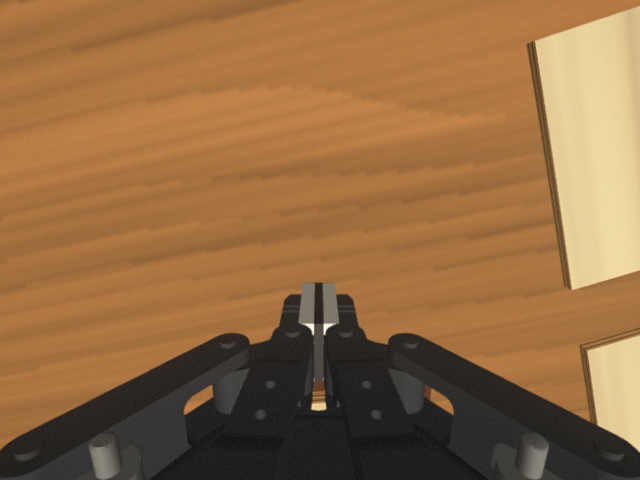

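```bash
python3 -m jog '[[[0.02,0.1,0,0,0,0],[0.02,0.1,0,0,0,0],[0.02,0.1,0,0,0,0],[0.02,0.1,0,0,0,0],[0,0.1,0,0,0,0],[0,0.1,0,0,0,0],[0,0.05,0,0,0,0],[0,0.05,0,0,0,0],[0,0.03,0,0,0,0],[0,0,0,0,0,0]]]'; python3 -c "
from h import *
jplan(-66,0,17,90)"
```

```text
clock: 7.62
eef_pos: [0.5044, 0.0794, 0.0175]
tcp_rot: [0.78, 0.626, 0.0, 0.0]
force: [0.8, 0.8, -0.3]
opening: 0.003
t 7.6 tcp [504.4  79.4  17.5] x [ 0.216  0.976 -0.   ] z [ 0. -0. -1.] F [ 0.8  0.8 -0.3] op 0.003 q [ 0.16  0.38 -0.38  0.81 -0.    0.37]
az0 77.5 da -0.3 j6 0.37 turn frac [0.    0.    0.008] shift frac [0.032 0.144 0.011]
tcp in jig [-73.2  -1.6]
```

```bash
python3 -m jog '[[[0,0.05,0,0,0,0],[0,0.04,0,0,0,0],[0,0.02,0,0,0,0],[0,0.02,0,0,0,0],[0,0.02,0,0,0,0],[0,0,0,0,0,0]]]'; python3 -c "
from h import *
jplan(-66,0,17,90)"
```

```text
clock: 8.12
eef_pos: [0.5117, 0.0778, 0.0176]
tcp_rot: [0.78, 0.626, 0.0, 0.0]
force: [-0.1, -0.4, -0.4]
opening: -0.003
t 8.1 tcp [511.7  77.8  17.6] x [0.216 0.976 0.   ] z [ 0.  0. -1.] F [-0.1 -0.4 -0.4] op -0.003 q [ 0.15  0.39 -0.36  0.82 -0.    0.37]
az0 77.5 da -0.3 j6 0.37 turn frac [ 0.    -0.     0.008] shift frac [ 0.03  -0.005  0.012]
tcp in jig [-65.7  -1.5]
```

```bash
python3 -m jog '[[[0,0.02,0,0,0,0],[0,0.02,0,0,0,0],[0,0.02,0,0,0,0],[0,0,0,0,0,0]]]'; python3 -c "
from h import *
jplan(-66,0,17,90)
c=cam('wrist','w6.png')
c=cam('scene');cv2.imwrite('pics/s6.png',cv2.resize(c['frame'][220:320,250:370],None,fx=6,fy=6))
"
```

```text
clock: 8.45
eef_pos: [0.5126, 0.0776, 0.0171]
tcp_rot: [0.779, 0.627, -0.001, -0.001]
force: [-12.0, 4.9, 4.6]
opening: 0.002
t 8.4 tcp [512.6  77.6  17.1] x [0.215 0.977 0.   ] z [-0.003  0.001 -1.   ] F [-12.    4.9   4.6] op 0.002 q [ 0.15  0.4  -0.36  0.82  0.    0.37]
az0 77.6 da -0.4 j6 0.37 turn frac [-0.005 -0.     0.009] shift frac [ 0.03  -0.024  0.002]
tcp in jig [-64.8  -1.5]
```

View pics/s6.png

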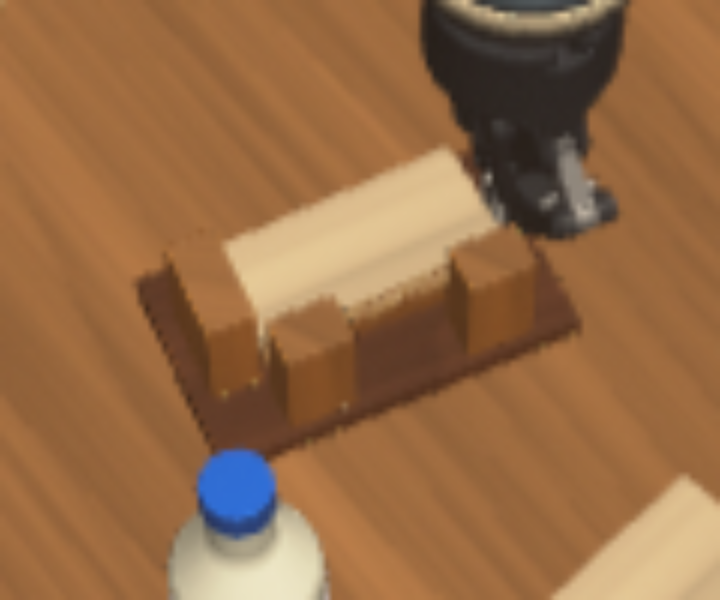

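```bash
python3 -m jog '[[[0,-0.2,0,0,0,0],[0,-0.5,-0.5,0,0,-0.135],[0,0,-0.5,0,0,-0.135],[0,0,0,0,0,-0.135],[0,0,0,0,0,0]]]' 0.2; python3 -c "
from h import *
plan(434.5,218.5,40,95.9)
c=cam('wrist')
m=tan_mask(c)
for r in rects(c,m,0.006): print(np.round(r,1))
cv2.imwrite('pics/w7.png',c['frame'])
"
```

```text
clock: 8.97
eef_pos: [0.4812, 0.085, 0.0689]
tcp_rot: [0.669, 0.744, 0.001, 0.001]
force: [0.1, -0.5, -0.9]
opening: 0.707
t 9.0 tcp [481.2  85.   68.9] x [-0.106  0.994  0.   ] z [ 0.003  0.    -1.   ] F [ 0.1 -0.5 -0.9] op 0.707 q [ 0.17  0.28 -0.37  0.91 -0.    0.07]
az0 96.1 da -0.2 j6 0.07 turn frac [ 0.004 -0.     0.004] shift frac [ 2.752 -0.654  0.578]
[493.6 454.2 619.9 222.9  55.5  26.   42.1]
[548.3 348.8 535.5 232.4  50.7  24.3  95.5]
[272.5 371.6 572.5  62.9  65.6  50.8 169.2]
[557.4 193.  434.3 218.5 110.8  50.7   6. ]
```

View pics/w7.png

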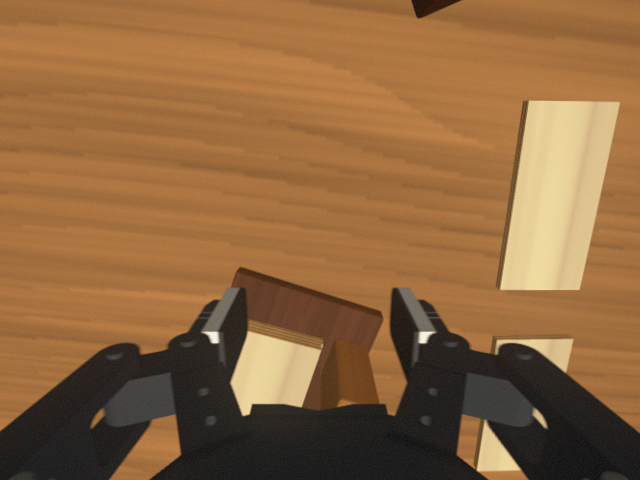

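```bash
python3 -m jog '[[[0.55,-0.13,0,0,0,0],[0.55,-0.13,0,0,0,0],[0.55,-0.13,0,0,0,0],[0.55,-0.13,0,0,0,0],[0.55,-0.13,0.2,0,0,0],[0,0,0.4,0,0,0],[0,0,0,0,0,0]]]'; python3 -c "
from h import *
plan(434.3,218.5,-2,96)
"
```

```text
clock: 9.6
eef_pos: [0.4318, 0.2184, 0.0342]
tcp_rot: [0.671, 0.741, -0.002, -0.001]
force: [-2.5, -0.7, -0.8]
opening: 0.802
t 9.6 tcp [431.8 218.4  34.2] x [-0.099  0.995 -0.002] z [-0.004 -0.002 -1.   ] F [-2.5 -0.7 -0.8] op 0.802 q [ 0.47  0.32 -0.42  0.84 -0.    0.37]
az0 95.7 da 0.3 j6 0.37 turn frac [-0.006  0.002 -0.007] shift frac [-0.003  0.051  0.725]
```

```bash
python3 -m jog '[[[0,0.05,0.25,0,0,0],[0,0,0.25,0,0,0],[0,0,0.15,0,0,0],[0,0,0.07,0,0,0],[0,0,0,0,0,0]]]'; python3 -m jog '[[[0,0,0,0,0,0],[0,0,0,0,0,0],[0,0,0,0,0,0],[0,0,0,0,0,0]]]' 1 40; python3 -c "
from h import *
plan(434.3,218.5,-2,96)
"
```

```text
clock: 10.02
eef_pos: [0.4362, 0.2178, 0.001]
tcp_rot: [0.671, 0.741, -0.001, -0.0]
force: [0.4, -0.0, -1.3]
opening: 0.799
clock: 10.35
eef_pos: [0.437, 0.2185, 0.0026]
tcp_rot: [0.671, 0.742, 0.0, 0.0]
force: [-2.0, -3.5, 9.8]
opening: 0.541
t 10.3 tcp [437.  218.5   2.6] x [-0.1    0.995  0.   ] z [ 0.001  0.    -1.   ] F [-2.  -3.5  9.8] op 0.541 q [ 0.46  0.36 -0.46  0.75 -0.    0.36]
az0 95.7 da 0.3 j6 0.36 turn frac [ 0.001 -0.    -0.006] shift frac [ 0.006 -0.054  0.092]
```

```bash
python3 -m jog '[[[0,0,-0.2,0,0,0],[0,0,-0.4,0,0,0],[0,0,-0.6,0,0,0],[0,0,-0.5,0,0,0],[0,0,0,0,0,0]]]'; python3 -c "
from h import *
jplan(-6,-3,70,90)
c=cam('wrist','w8.png')"
```

```text
clock: 10.77
eef_pos: [0.439, 0.2197, 0.0921]
tcp_rot: [0.671, 0.742, 0.003, 0.001]
force: [1.4, -0.0, 1.3]
opening: 0.536
t 10.8 tcp [439.  219.7  92.1] x [-0.1    0.995  0.003] z [ 0.006  0.003 -1.   ] F [ 1.4 -0.   1.3] op 0.536 q [ 0.46  0.26 -0.34  0.97  0.    0.36]
az0 95.8 da -18.6 j6 0.36 turn frac [ 0.008 -0.005  0.412] shift frac [-2.476  3.24   0.441]
tcp in jig [-168.   120.8]
```

View pics/w8.png

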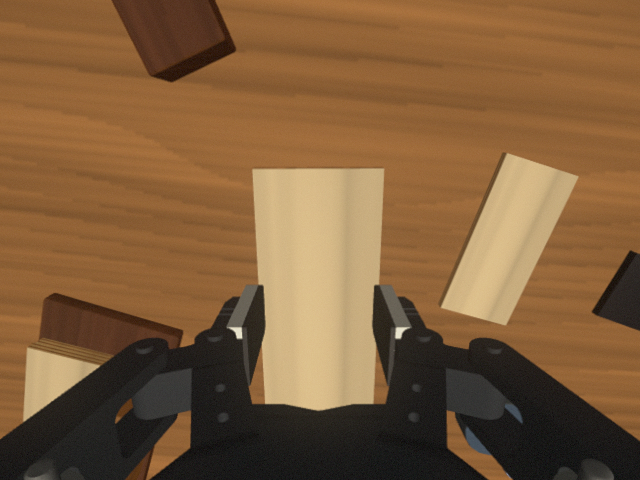

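```bash
python3 -m jog '[[[0,0,-0.1,0,0,0.137],[0,0,0,0,0,0.137],[0,0,0,0,0,0.137],[-0.42,0.55,0,0,0,0],[-0.42,0.55,0,0,0,0],[-0.42,0.55,0,0,0,0],[-0.42,0.55,0,0,0,0],[-0.42,0.55,0,0,0,0],[-0.42,0.55,0,0,0,0],[0,0,0,0,0,0]]]'; python3 -c "
from h import *
jplan(-2,-4,40,90)"
```

```text
clock: 11.65
eef_pos: [0.5726, 0.055, 0.0912]
tcp_rot: [0.782, 0.623, 0.0, 0.001]
force: [0.3, -0.6, -0.0]
opening: 0.536
t 11.7 tcp [572.6  55.   91.2] x [ 0.224  0.975 -0.001] z [ 0.001 -0.001 -1.   ] F [ 0.3 -0.6 -0. ] op 0.536 q [ 0.1   0.43 -0.1   1.05 -0.    0.32]
az0 77.1 da 0.1 j6 0.32 turn frac [ 0.002  0.001 -0.003] shift frac [ 0.125 -0.014  1.023]
tcp in jig [ -1.3 -10.2]
```

```bash
python3 -m jog '[[[0.12,-0.01,0.2,0,0,0],[0,0,0.3,0,0,0],[0,0,0.3,0,0,0],[0,0,0.15,0,0,0],[0,0,0.05,0,0,0],[0,0,0,0,0,0]]]'; python3 -c "
from h import *
jplan(-2,-4,40,90)"
```

```text
clock: 12.15
eef_pos: [0.5697, 0.0659, 0.0409]
tcp_rot: [0.781, 0.625, -0.001, -0.0]
force: [-0.1, -0.2, -0.0]
opening: 0.539
t 12.2 tcp [569.7  65.9  40.9] x [ 0.219  0.976 -0.   ] z [-0.002 -0.    -1.   ] F [-0.1 -0.2 -0. ] op 0.539 q [ 0.12  0.47 -0.17  0.93  0.    0.34]
az0 77.3 da -0.1 j6 0.34 turn frac [-0.002  0.     0.003] shift frac [-0.075  0.091  0.017]
tcp in jig [-6.5 -0.2]
```

```bash
python3 -m jog '[[[-0.06,0.03,0.04,0,0,0],[0,0,0,0,0,0]]]'; python3 -m jog '[[[0,0,0,0,0,0],[0,0,0,0,0,0],[0,0,-0.4,0,0,0],[0,0,-0.6,0,0,0],[0,0,-0.4,0,0,0],[0,0,0,0,0,0]]]' 0.3; python3 -c "
from h import *
plan(427.9,344.8,40,79.4)
c=cam('wrist','w9.png')"
```

```text
clock: 12.32
eef_pos: [0.5718, 0.0619, 0.04]
tcp_rot: [0.781, 0.624, 0.0, 0.0]
force: [0.4, 0.4, -1.0]
opening: 0.538
clock: 12.82
eef_pos: [0.5737, 0.0622, 0.1141]
tcp_rot: [0.781, 0.624, 0.003, 0.002]
force: [0.1, 0.0, 1.2]
opening: 0.696
t 12.8 tcp [573.7  62.2 114.1] x [0.22  0.975 0.002] z [ 0.006  0.001 -1.   ] F [0.1 0.  1.2] op 0.696 q [ 0.11  0.41 -0.06  1.09  0.    0.33]
az0 77.3 da 2.1 j6 0.33 turn frac [ 0.008 -0.003 -0.047] shift frac [ 5.018 -3.906  1.482]
```

View pics/w9.png

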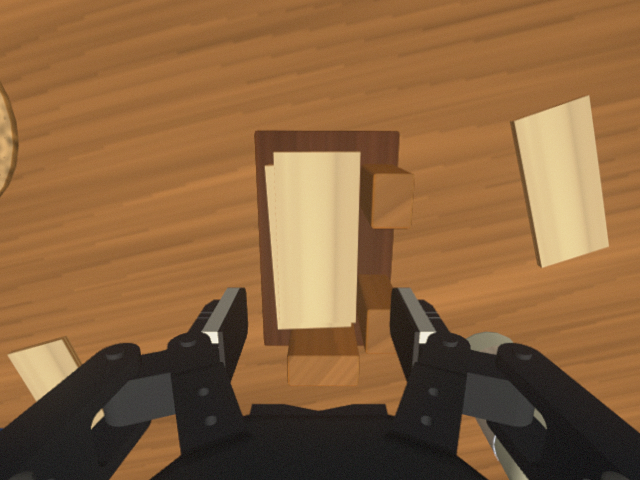

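```bash
python3 -m jog '[[[0.5,-0.43,0,0,0,-0.047],[0.5,-0.43,0,0,0,0],[0.5,-0.43,0,0,0,0],[0.5,-0.43,0,0,0,0],[0.5,-0.43,0,0,0,0],[0.5,-0.43,0,0,0,0],[0.5,-0.43,0.3,0,0,0],[0.5,-0.43,0.4,0,0,0],[0.5,-0.43,0.4,0,0,0],[0.3,-0.2,0.3,0,0,0]]]' 0.2; python3 -m jog '[[[0,0,0,0,0,0],[0,0,0,0,0,0]]]';python3 -c "
from h import *
plan(427.9,344.8,1,79.4)
"
```

```text
clock: 13.7
eef_pos: [0.4139, 0.3377, 0.0375]
tcp_rot: [0.769, 0.639, -0.001, -0.0]
force: [0.1, -1.1, -0.4]
opening: 0.799
clock: 13.87
eef_pos: [0.4153, 0.3359, 0.0382]
tcp_rot: [0.769, 0.639, -0.001, 0.0]
force: [1.1, -0.3, -0.7]
opening: 0.802
t 13.9 tcp [415.3 335.9  38.2] x [ 0.182  0.983 -0.002] z [-0.002 -0.002 -1.   ] F [ 1.1 -0.3 -0.7] op 0.802 q [ 0.68  0.4  -0.29  0.89 -0.    0.86]
az0 79.5 da -0.1 j6 0.86 turn frac [-0.002  0.003  0.002] shift frac [0.22  0.216 0.744]
```

```bash
python3 -m jog '[[[0.22,0.22,0,0,0,0],[0,0,0.25,0,0,0],[0,0,0.25,0,0,0],[0,0,0.17,0,0,0],[0,0,0.06,0,0,0],[0,0,0,0,0,0]]]';python3 -c "
from h import *
plan(427.9,344.8,1,79.4)
"; python3 -m jog '[[[0,0,0,0,0,0],[0,0,0,0,0,0],[0,0,0,0,0,0],[0,0,0,0,0,0]]]' 1 40; python3 -c "
from h import *
plan(427.9,344.8,1,79.4)
"
```

```text
clock: 14.37
eef_pos: [0.4294, 0.3439, 0.0027]
tcp_rot: [0.77, 0.638, -0.001, 0.0]
force: [0.1, -0.1, -0.2]
opening: 0.801
t 14.4 tcp [429.4 343.9   2.7] x [ 0.185  0.983 -0.001] z [-0.001 -0.001 -1.   ] F [ 0.1 -0.1 -0.2] op 0.801 q [ 0.68  0.47 -0.29  0.82 -0.    0.86]
az0 79.3 da 0.1 j6 0.86 turn frac [-0.001  0.001 -0.001] shift frac [ 0.012 -0.033  0.034]
clock: 14.7
eef_pos: [0.4317, 0.3467, 0.006]
tcp_rot: [0.769, 0.639, 0.003, -0.0]
force: [-4.8, 6.8, 36.2]
opening: 0.239
t 14.7 tcp [431.7 346.7   6. ] x [0.184 0.983 0.005] z [ 0.005  0.004 -1.   ] F [-4.8  6.8 36.2] op 0.239 q [ 0.68  0.46 -0.28  0.82  0.    0.86]
az0 79.4 da 0.0 j6 0.86 turn frac [ 0.005 -0.006 -0.   ] shift frac [-0.051 -0.068  0.101]
```

```bash
python3 -m jog '[[[0,0,-0.3,0,0,0],[0,0,-0.3,0,0,0],[0,0,0,0,0,0],[0,0,0,0,0,0]]]' 0.2; python3 -c "
from h import *
plan(427.9,344.8,0,79.4)
c=cam('wrist','w10.png')
for r in rects(c,tan_mask(c),0.006): print(np.round(r,1))
"
```

```text
clock: 15.03
eef_pos: [0.4302, 0.3452, 0.034]
tcp_rot: [0.769, 0.639, 0.001, 0.0]
force: [0.3, 0.4, -0.4]
opening: 0.788
t 15.0 tcp [430.2 345.2  34. ] x [0.184 0.983 0.002] z [ 0.002  0.001 -1.   ] F [ 0.3  0.4 -0.4] op 0.788 q [ 0.68  0.43 -0.25  0.89 -0.    0.86]
az0 79.4 da 0.0 j6 0.86 turn frac [ 0.002 -0.002 -0.   ] shift frac [-0.017 -0.043  0.681]
[146.1 465.6 532.7 221.8  31.2  17.3  96.4]
[314.8 262.6 427.7 344.2 110.3  51.1 169.3]
```

View pics/w10.png

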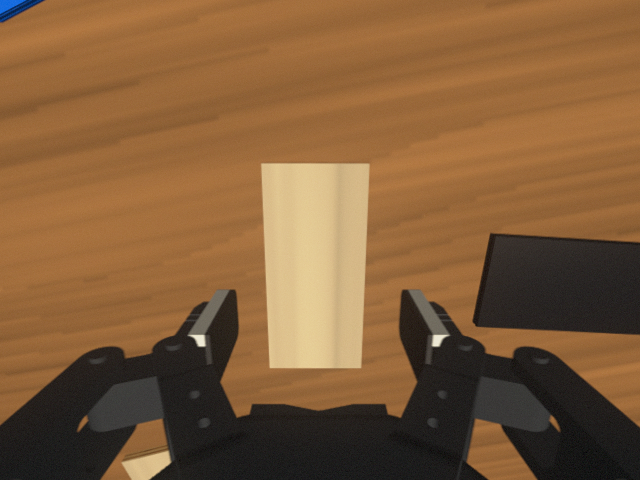

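```bash
python3 -m jog '[[[-0.02,-0.04,0.25,0,0,0],[0,0,0.25,0,0,0],[0,0,0.15,0,0,0],[0,0,0.06,0,0,0],[0,0,0,0,0,0],[0,0,0,0,0,0]]]';python3 -c "
from h import *
plan(427.9,344.8,0,79.4)
"
```

```text
clock: 15.58
eef_pos: [0.4273, 0.3441, -0.0024]
tcp_rot: [0.769, 0.639, -0.0, -0.0]
force: [-0.2, 0.3, 1.1]
opening: 0.801
t 15.6 tcp [427.3 344.1  -2.4] x [ 0.184  0.983 -0.   ] z [-0. -0. -1.] F [-0.2  0.3  1.1] op 0.801 q [ 0.68  0.47 -0.3   0.81 -0.    0.86]
az0 79.4 da 0.0 j6 0.86 turn frac [-0.  0. -0.] shift frac [ 0.016  0.009 -0.048]
```

```bash
python3 -m jog '[[[0,0,-0.04,0,0,0],[0,0,0,0,0,0],[0,0,0,0,0,0],[0,0,0,0,0,0]]]' 1 40; python3 -c "
from h import *
st()
"
```

```text
clock: 15.92
eef_pos: [0.4278, 0.3444, 0.0008]
tcp_rot: [0.769, 0.639, 0.001, 0.0]
force: [-3.2, -1.4, 12.1]
opening: 0.558
t 15.9 tcp [427.8 344.4   0.8] x [0.184 0.983 0.001] z [ 0.001  0.001 -1.   ] F [-3.2 -1.4 12.1] op 0.558 q [ 0.68  0.46 -0.29  0.81 -0.    0.86]
```

```bash
python3 -m jog '[[[0,0,-0.2,0,0,0],[0,0,-0.4,0,0,0],[0,0,-0.6,0,0,0.047],[0,0,-0.6,0,0,0],[0,0,0,0,0,0]]]'; python3 -c "
from h import *
jplan(-5,-4,95,90)"
```

```text
clock: 16.33
eef_pos: [0.4297, 0.346, 0.0959]
tcp_rot: [0.781, 0.624, 0.004, -0.0]
force: [0.8, 1.8, 0.3]
opening: 0.567
t 16.3 tcp [429.7 346.   95.9] x [0.22  0.975 0.006] z [ 0.006  0.005 -1.   ] F [0.8 1.8 0.3] op 0.567 q [ 0.68  0.37 -0.17  1.02  0.    0.9 ]
az0 77.3 da -0.1 j6 0.90 turn frac [ 0.006 -0.008  0.001] shift frac [-4.918  4.002  0.018]
tcp in jig [-205.1  241.9]
```

```bash
python3 -m jog '[[[-0.3,0.25,0,0,0,0],[-0.58,0.47,0,0,0,0],[-0.58,0.47,0,0,0,0],[-0.58,0.47,0,0,0,0],[-0.58,0.47,0,0,0,0],[-0.58,0.47,0,0,0,0],[-0.58,0.47,0,0,0,0],[-0.58,0.47,0,0,0,0],[-0.56,0.35,0,0,0,0],[0,0,0,0,0,0]]]'; python3 -m jog '[[[0,0,0,0,0,0]]]'; python3 -c "
from h import *
jplan(-5,-4,44,90)"
```

```text
clock: 17.17
eef_pos: [0.5648, 0.0564, 0.0903]
tcp_rot: [0.782, 0.623, 0.0, 0.001]
force: [-0.1, 0.0, -0.0]
opening: 0.56
clock: 17.25
eef_pos: [0.5635, 0.0598, 0.0902]
tcp_rot: [0.782, 0.623, 0.0, 0.0]
force: [0.6, -0.1, 0.0]
opening: 0.56
t 17.2 tcp [563.5  59.8  90.2] x [0.223 0.975 0.   ] z [ 0.001  0.    -1.   ] F [ 0.6 -0.1  0. ] op 0.560 q [ 0.11  0.41 -0.12  1.03  0.    0.33]
az0 77.1 da 0.1 j6 0.33 turn frac [ 0.001 -0.    -0.002] shift frac [0.071 0.125 0.923]
tcp in jig [-11.2  -7.6]
```

```bash
python3 -m jog '[[[0.02,0.1,0.3,0,0,0],[0,0,0.3,0,0,0],[0,0,0.2,0,0,0],[0,0,0.08,0,0,0],[0,0,0,0,0,0],[0,0,0,0,0,0]]]'; python3 -c "
from h import *
jplan(-5,-4,44,90)"
```

```text
clock: 17.75
eef_pos: [0.5679, 0.0617, 0.0461]
tcp_rot: [0.781, 0.625, 0.0, 0.0]
force: [0.0, -0.3, -1.7]
opening: 0.556
t 17.8 tcp [567.9  61.7  46.1] x [0.22  0.976 0.   ] z [ 0.  0. -1.] F [ 0.  -0.3 -1.7] op 0.556 q [ 0.11  0.46 -0.17  0.94  0.    0.33]
az0 77.3 da -0.1 j6 0.33 turn frac [ 0.    -0.     0.003] shift frac [0.016 0.046 0.041]
tcp in jig [-7.3 -4.8]
```

Lower 2 mm, release, lift, and move on to blank 1 (578,237.5, az 96.5).

```bash
python3 -m jog '[[[0,0.04,0.04,0,0,0],[0,0,0.02,0,0,0],[0,0,0,0,0,0]]]'; python3 -m jog '[[[0,0,0,0,0,0],[0,0,0,0,0,0],[0,0,-0.4,0,0,0],[0,0,-0.6,0,0,0],[0,0,-0.4,0,0,0],[0,0,0,0,0,0]]]' 0.3; python3 -c "
from h import *
plan(578.3,237.6,60,96.4)
c=cam('wrist','w11.png')"
```

```text
clock: 18.0
eef_pos: [0.5704, 0.0608, 0.0429]
tcp_rot: [0.781, 0.624, 0.0, 0.0]
force: [0.1, 0.1, 0.4]
opening: 0.562
clock: 18.5
eef_pos: [0.572, 0.0609, 0.1168]
tcp_rot: [0.781, 0.624, 0.002, 0.002]
force: [0.1, 0.1, 0.3]
opening: 0.694
t 18.5 tcp [572.   60.9 116.8] x [0.22  0.975 0.002] z [ 0.006  0.001 -1.   ] F [0.1 0.1 0.3] op 0.694 q [ 0.11  0.41 -0.06  1.1  -0.    0.33]
az0 77.3 da 19.1 j6 0.33 turn frac [ 0.007 -0.001 -0.425] shift frac [3.497 0.519 1.136]
```

View pics/w11.png

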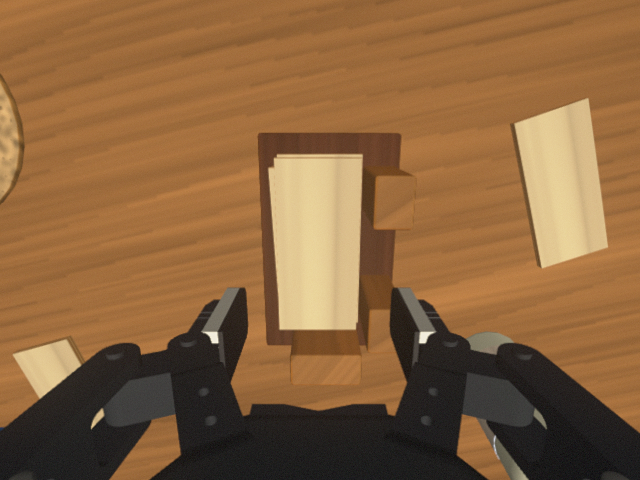

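```bash
python3 -m jog '[[[0.1,0,0,0,0,-0.142],[0.35,0,0,0,0,-0.142],[0.5,0,0,0,0,-0.142],[0.5,0.08,0,0,0,0],[0.5,0.08,0,0,0,0],[0.5,0.08,0,0,0,0],[0.5,0,0.2,0,0,0],[0.3,0,0.3,0,0,0],[0,0,0.3,0,0,0],[0,0,0,0,0,0]]]' 0.2;python3 -c "
from h import *
c=cam('top');print(plane(c,[[274,160]],0.17))
plan(578.3,237.6,0,96.4)
c=cam('wrist','w12.png')
for r in rects(c,tan_mask(c),0.006): print(np.round(r,1))
"
```

```text
clock: 19.38
eef_pos: [0.5697, 0.2237, 0.0687]
tcp_rot: [0.666, 0.746, -0.002, -0.001]
force: [-0.5, -0.7, -0.9]
opening: 0.8
[[0.70710467 0.16734321 0.17      ]]
t 19.4 tcp [570.3 223.3  70.5] x [-0.113  0.994 -0.001] z [-0.004 -0.002 -1.   ] F [ 0.5  0.3 -0. ] op 0.798 q [ 0.37  0.52 -0.01  1.05 -0.    0.26]
az0 96.5 da -0.1 j6 0.26 turn frac [-0.005  0.001  0.002] shift frac [0.266 0.19  1.409]
[339.2 262.  578.  237.1 110.8  51.1   6.6]
[ 16.5 235.3 592.1  44.2 139.5  29.  172.7]
```

View pics/w12.png

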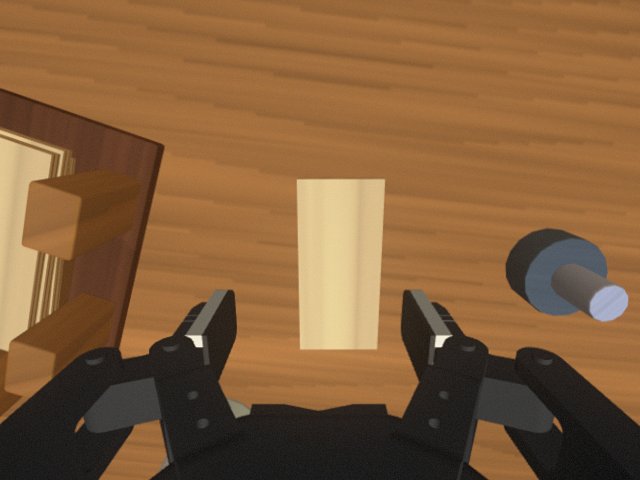

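```bash
python3 -m jog '[[[0.25,0.19,0,0,0,0],[0,0,0.3,0,0,0],[0,0,0.4,0,0,0],[0,0,0.35,0,0,0],[0,0,0.2,0,0,0],[0,0,0.1,0,0,0],[0,0,0,0,0,0],[0,0,0,0,0,0]]]';python3 -c "
from h import *
plan(578,237.4,0,96.5)
"
```

```text
clock: 20.15
eef_pos: [0.5805, 0.237, 0.006]
tcp_rot: [0.666, 0.746, 0.0, 0.0]
force: [0.1, -0.0, 0.8]
opening: 0.8
t 20.1 tcp [580.5 237.    6. ] x [-0.112  0.994  0.   ] z [ 0.001  0.    -1.   ] F [ 0.1 -0.   0.8] op 0.800 q [ 0.39  0.6  -0.05  0.92  0.    0.28]
az0 96.4 da 0.1 j6 0.28 turn frac [ 0.001 -0.    -0.002] shift frac [ 0.013 -0.048  0.119]
```

```bash
python3 -m jog '[[[0.01,-0.05,0.1,0,0,0],[0,0,0.04,0,0,0],[0,0,0,0,0,0],[0,0,0,0,0,0]]]';python3 -c "
from h import *
plan(578,237.4,0,96.5)
"
```

```text
clock: 20.48
eef_pos: [0.5774, 0.2374, -0.0018]
tcp_rot: [0.666, 0.746, 0.0, 0.0]
force: [0.2, 0.1, -0.6]
opening: 0.799
t 20.5 tcp [577.4 237.4  -1.8] x [-0.112  0.994  0.   ] z [ 0.  0. -1.] F [ 0.2  0.1 -0.6] op 0.799 q [ 0.39  0.6  -0.07  0.9  -0.    0.28]
az0 96.4 da 0.1 j6 0.28 turn frac [ 0.    -0.    -0.001] shift frac [-0.     0.011 -0.035]
```

```bash
python3 -m jog '[[[0,0,-0.03,0,0,0],[0,0,0,0,0,0],[0,0,0,0,0,0],[0,0,0,0,0,0]]]' 1 40; python3 -m jog '[[[0,0,-0.2,0,0,0],[0,0,-0.4,0,0,0],[0,0,-0.6,0,0,0.142],[0,0,-0.7,0,0,0.142],[0,0,-0.2,0,0,0.142],[0,0,0,0,0,0]]]';  python3 -c "
from h import *
jplan(-5,-4,105,90)"
```

```text
clock: 20.82
eef_pos: [0.5777, 0.2375, 0.0004]
tcp_rot: [0.666, 0.746, 0.0, 0.0]
force: [-3.5, -1.6, 9.7]
opening: 0.562
clock: 21.32
eef_pos: [0.5793, 0.2381, 0.1089]
tcp_rot: [0.783, 0.622, 0.003, 0.001]
force: [0.4, 0.6, 0.4]
opening: 0.566
t 21.3 tcp [579.3 238.1 108.9] x [0.227 0.974 0.003] z [ 0.006  0.002 -1.   ] F [0.4 0.6 0.4] op 0.566 q [ 0.39  0.51  0.09  1.14 -0.    0.62]
az0 76.9 da 0.3 j6 0.62 turn frac [ 0.006 -0.004 -0.007] shift frac [-3.476  0.605  0.078]
tcp in jig [-35.3 169.8]
```

```bash
python3 -m jog '[[[-0.3,0,0,0,0,-0.007],[-0.58,0.1,0,0,0,0],[-0.58,0.1,0,0,0,0],[-0.58,0.1,0,0,0,0],[-0.58,0.1,0,0,0,0],[-0.58,0.1,0,0,0,0],[-0.3,0.1,0,0,0,0],[0,0,0,0,0,0],[0,0,0,0,0,0]]]'; python3 -c "
from h import *
jplan(-5,-4,50,90)"
```

```text
clock: 22.07
eef_pos: [0.5688, 0.0594, 0.1043]
tcp_rot: [0.779, 0.627, -0.0, -0.0]
force: [-0.6, 0.5, -0.7]
opening: 0.564
t 22.1 tcp [568.8  59.4 104.3] x [ 0.215  0.977 -0.   ] z [-0.001  0.    -1.   ] F [-0.6  0.5 -0.7] op 0.564 q [ 0.1   0.41 -0.08  1.07  0.    0.32]
az0 77.6 da -0.4 j6 0.32 turn frac [-0.001  0.     0.009] shift frac [0.056 0.019 1.085]
tcp in jig [-5.9 -6.8]
```

```bash
python3 -m jog '[[[0.05,0.02,0.3,0,0,0.009],[0,0,0.35,0,0,0],[0,0,0.25,0,0,0],[0,0,0.12,0,0,0],[0,0,0.06,0,0,0],[0,0,0,0,0,0],[0,0,0,0,0,0]]]'; python3 -c "
from h import *
jplan(-5,-4,49,90)"
```

```text
clock: 22.65
eef_pos: [0.5708, 0.0626, 0.0511]
tcp_rot: [0.781, 0.624, 0.0, 0.0]
force: [0.0, 0.3, -0.2]
opening: 0.557
t 22.6 tcp [570.8  62.6  51.1] x [0.221 0.975 0.   ] z [ 0.001  0.    -1.   ] F [ 0.   0.3 -0.2] op 0.557 q [ 0.11  0.46 -0.16  0.95  0.    0.33]
az0 77.2 da -0.0 j6 0.33 turn frac [ 0.001 -0.     0.001] shift frac [-0.016 -0.007  0.042]
tcp in jig [-4.7 -3.2]
```

```bash
python3 -m jog '[[[-0.01,0,0.04,0,0,0],[0,0,0,0,0,0]]]'; python3 -m jog '[[[0,0,0,0,0,0],[0,0,0,0,0,0],[0,0,-0.4,0,0,0],[0,0,-0.6,0,0,0],[0,0,-0.3,0,0,0],[0,0,0,0,0,0]]]' 0.3; python3 -c "
from h import *
plan(670.7,-177.8,90,93.7)
c=cam('wrist','w13.png')"
```

```text
clock: 22.82
eef_pos: [0.5707, 0.0617, 0.0489]
tcp_rot: [0.782, 0.624, 0.0, 0.0]
force: [-0.1, -0.3, -1.1]
opening: 0.558
clock: 23.32
eef_pos: [0.5724, 0.0619, 0.1173]
tcp_rot: [0.782, 0.624, 0.002, 0.001]
force: [0.9, 0.0, 0.8]
opening: 0.697
t 23.3 tcp [572.4  61.9 117.3] x [0.222 0.975 0.002] z [ 0.005  0.001 -1.   ] F [0.9 0.  0.8] op 0.697 q [ 0.11  0.41 -0.06  1.1   0.    0.33]
az0 77.2 da 16.5 j6 0.33 turn frac [ 0.007 -0.001 -0.367] shift frac [-4.911  1.652  0.546]
```

View pics/w13.png

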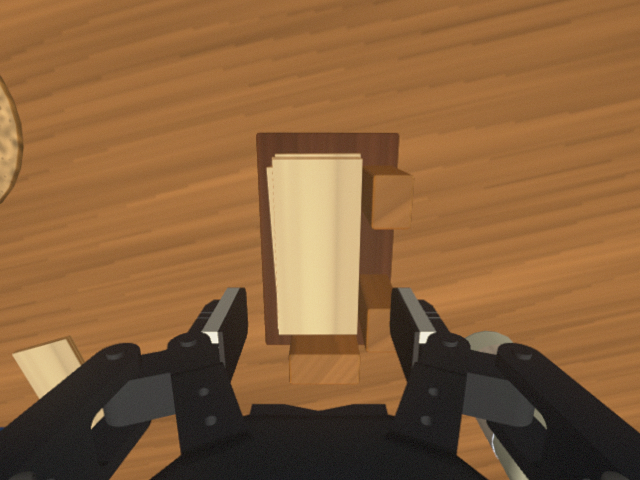

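```bash
python3 -m jog '[[[-0.25,0,0,0,0,-0.122],[-0.5,0,0,0,0,-0.122],[-0.5,0,0,0,0,-0.122],[-0.6,0.28,0,0,0,0],[-0.6,0.28,0,0,0,0],[-0.6,0.28,0,0,0,0],[-0.6,0.28,0,0,0,0],[-0.6,0.28,0,0,0,0],[-0.6,0.28,0,0,0,0],[0,0,0,0,0,0]]]' 0.25;python3 -c "
from h import *
plan(670.7,-177.8,0,93.7)
c=cam('wrist','w14.png')
for r in rects(c,tan_mask(c),0.006): print(np.round(r,1))
"
```

```text
clock: 24.2
eef_pos: [0.66, -0.1794, 0.1115]
tcp_rot: [0.686, 0.728, -0.001, -0.0]
force: [0.8, -0.4, -0.3]
opening: 0.744
t 24.2 tcp [ 660.  -179.4  111.5] x [-0.06   0.998 -0.001] z [-0.001 -0.001 -1.   ] F [ 0.8 -0.4 -0.3] op 0.744 q [-0.26  0.64  0.31  1.24 -0.   -0.33]
az0 93.4 da 0.3 j6 -0.33 turn frac [-0.001  0.001 -0.006] shift frac [0.018 0.216 2.23 ]
[ 321.9  244.1  669.8 -176.1  111.3   51.4    4. ]
[  56.5   67.5  551.8 -358.1   80.5   60.5  167.4]
```

View pics/w14.png

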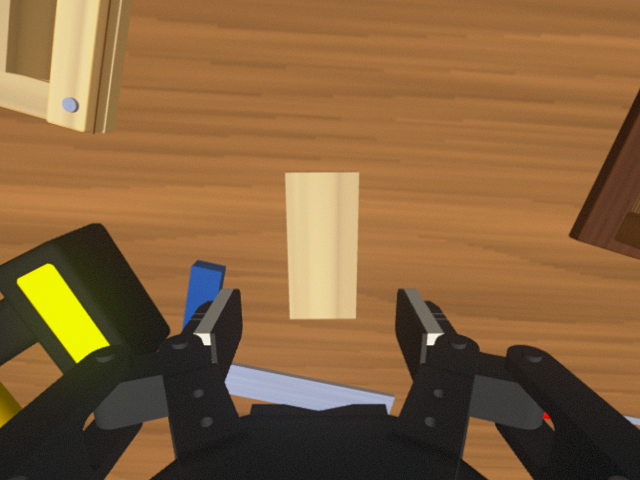

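```bash
python3 -c "
from h import *
c=cam('wrist');print(plane(c,[[225,267],[194,262],[228,365]],0.015), plane(c,[[130,130],[165,330]],0.06))
plan(657,-175.5,0,93.8)
"
```

```text
[[ 0.6828049  -0.24093932  0.015     ]
 [ 0.68038924 -0.26263169  0.015     ]
 [ 0.76280933 -0.23968545  0.015     ]] [[ 0.59255345 -0.27806155  0.06      ]
 [ 0.70789817 -0.26643135  0.06      ]]
t 24.3 tcp [ 658.6 -175.4  111.8] x [-0.062  0.998  0.001] z [-0.002  0.001 -1.   ] F [ 0.3  0.  -0.5] op 0.750 q [-0.26  0.64  0.3   1.24  0.   -0.32]
az0 93.6 da 0.2 j6 -0.32 turn frac [-0.002 -0.001 -0.005] shift frac [ 1.000e-03 -3.200e-02  2.237e+00]
```

```bash
python3 -m jog '[[[0,-0.03,0.3,0,0,0],[0,0,0.4,0,0,0],[0,0,0.4,0,0,0],[0,0,0.4,0,0,0],[0,0,0.3,0,0,0],[0,0,0.2,0,0,0],[0,0,0.15,0,0,0],[0,0,0.08,0,0,0],[0,0,0,0,0,0],[0,0,0,0,0,0]]]';python3 -c "
from h import *
plan(657,-175.5,-1,93.8)
"
```

```text
clock: 25.13
eef_pos: [0.6578, -0.1745, 0.0027]
tcp_rot: [0.684, 0.729, 0.0, 0.0]
force: [0.2, 0.1, 0.1]
opening: 0.749
t 25.1 tcp [ 657.8 -174.5    2.7] x [-0.064  0.998 -0.   ] z [ 0.001 -0.    -1.   ] F [0.2 0.1 0.1] op 0.749 q [-0.26  0.7   0.13  1.    0.   -0.32]
az0 93.7 da 0.1 j6 -0.32 turn frac [ 0.001  0.    -0.003] shift frac [-0.019 -0.017  0.074]
```

```bash
python3 -m jog '[[[-0.02,-0.02,0.06,0,0,0],[0,0,0.02,0,0,0],[0,0,0,0,0,0],[0,0,0,0,0,0]]]'; python3 -m jog '[[[0,0,-0.02,0,0,0],[0,0,0,0,0,0],[0,0,0,0,0,0],[0,0,0,0,0,0]]]' 1 60; python3 -c "
from h import *
st()
"
```

```text
clock: 25.47
eef_pos: [0.6566, -0.1758, -0.0017]
tcp_rot: [0.684, 0.729, 0.0, 0.0]
force: [-0.1, -0.1, 0.4]
opening: 0.751
clock: 25.8
eef_pos: [0.6568, -0.1757, -0.0001]
tcp_rot: [0.684, 0.729, 0.0, 0.0]
force: [-3.8, 0.3, 8.9]
opening: 0.552
t 25.8 tcp [ 6.568e+02 -1.757e+02 -1.000e-01] x [-0.064  0.998 -0.   ] z [ 0.001 -0.    -1.   ] F [-3.8  0.3  8.9] op 0.552 q [-0.26  0.7   0.12  0.99 -0.   -0.33]
```

```bash
python3 -m jog '[[[0,0,-0.2,0,0,0],[0,0,-0.4,0,0,0],[0,0,-0.5,0,0,0],[0,-0.2,-0.6,0,0,0.122],[0,-0.4,-0.4,0,0,0.122],[0,-0.2,0,0,0,0.122],[0,0,0,0,0,0]]]'; python3 -c "
from h import *
jplan(-18,-4,105,90)
c=cam('wrist','w15.png')"
```

```text
clock: 26.38
eef_pos: [0.6162, -0.1746, 0.1065]
tcp_rot: [0.783, 0.622, 0.001, 0.001]
force: [-0.8, 0.6, -0.3]
opening: 0.552
t 26.4 tcp [ 616.2 -174.6  106.5] x [ 0.227  0.974 -0.   ] z [ 0.002 -0.001 -1.   ] F [-0.8  0.6 -0.3] op 0.552 q [-0.28  0.55  0.13  1.16 -0.   -0.05]
az0 76.9 da 0.3 j6 -0.05 turn frac [ 0.003  0.    -0.007] shift frac [ 4.41  -2.202  0.03 ]
tcp in jig [  92.1 -224.5]
```

View pics/w15.png

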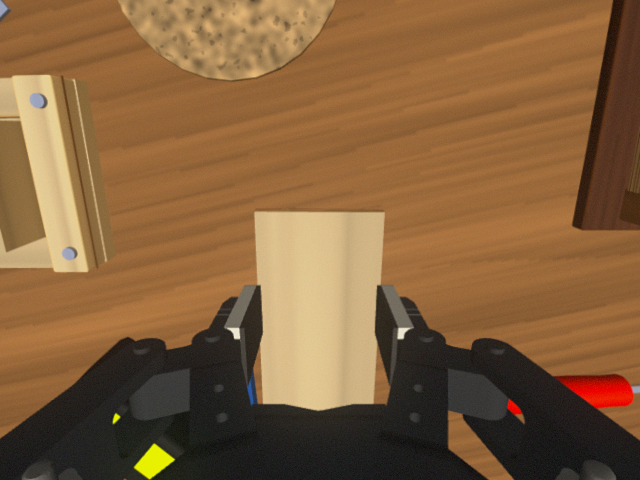

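```bash
python3 -m jog '[[[0.3,-0.3,0,0,0,-0.007],[0.52,-0.26,0,0,0,0],[0.52,-0.26,0,0,0,0],[0.52,-0.26,0,0,0,0],[0.52,-0.26,0,0,0,0],[0.52,-0.26,0,0,0,0],[0.52,-0.26,0,0,0,0],[0.52,-0.26,0,0,0,0],[0.3,-0.08,0,0,0,0],[0,0,0,0,0,0]]]'; python3 -m jog '[[[0,0,0,0,0,0]]]'; python3 -c "
from h import *
jplan(-18,-4,55,90)"
```

```text
clock: 27.27
eef_pos: [0.5551, 0.0595, 0.1036]
tcp_rot: [0.778, 0.629, -0.0, -0.001]
force: [-0.3, 0.1, 0.1]
opening: 0.558
clock: 27.35
eef_pos: [0.5555, 0.0572, 0.1036]
tcp_rot: [0.778, 0.628, -0.0, -0.0]
force: [-0.0, -0.3, -0.7]
opening: 0.549
t 27.4 tcp [555.5  57.2 103.6] x [ 0.212  0.977 -0.   ] z [-0.001 -0.    -1.   ] F [-0.  -0.3 -0.7] op 0.549 q [ 0.1   0.39 -0.12  1.06 -0.    0.32]
az0 77.8 da -0.6 j6 0.32 turn frac [-0.001  0.     0.012] shift frac [0.157 0.009 0.973]
tcp in jig [-18.4 -11.9]
```

```bash
python3 -m jog '[[[0.16,0.01,0.3,0,0,0.012],[0,0,0.3,0,0,0],[0,0,0.2,0,0,0],[0,0,0.12,0,0,0],[0,0,0.04,0,0,0],[0,0,0,0,0,0],[0,0,0,0,0,0]]]'; python3 -c "
from h import *
jplan(-18,-4,55,90)"
```

```text
clock: 27.93
eef_pos: [0.5578, 0.0631, 0.0575]
tcp_rot: [0.783, 0.622, 0.0, 0.0]
force: [-10.2, -5.8, 25.2]
opening: 0.552
t 27.9 tcp [557.8  63.1  57.5] x [ 0.226  0.974 -0.   ] z [ 0.001 -0.    -1.   ] F [-10.2  -5.8  25.2] op 0.552 q [ 0.11  0.43 -0.19  0.95 -0.    0.34]
az0 77.0 da 0.2 j6 0.34 turn frac [ 0.001  0.    -0.005] shift frac [ 0.033 -0.009  0.049]
tcp in jig [-17.5  -5.7]
```

```bash
python3 -m jog '[[[0,0,-0.1,0,0,0],[0,0,0,0,0,0],[0,0,0,0,0,0]]]'; python3 -c "
from h import *
jplan(-18,-4,55,90)
c=cam('wrist','w16.png')
c=cam('scene');cv2.imwrite('pics/s16.png',cv2.resize(c['frame'][210:310,250:370],None,fx=6,fy=6))"
```

```text
clock: 28.18
eef_pos: [0.5578, 0.0632, 0.0612]
tcp_rot: [0.783, 0.622, -0.0, 0.0]
force: [-1.1, -6.4, 5.0]
opening: 0.554
t 28.2 tcp [557.8  63.2  61.2] x [ 0.226  0.974 -0.001] z [ 0.    -0.001 -1.   ] F [-1.1 -6.4  5. ] op 0.554 q [ 0.11  0.43 -0.18  0.96 -0.    0.34]
az0 76.9 da 0.3 j6 0.34 turn frac [ 0.001  0.001 -0.006] shift frac [ 0.031 -0.009  0.125]
tcp in jig [-17.5  -5.5]
```

View pics/s16.png

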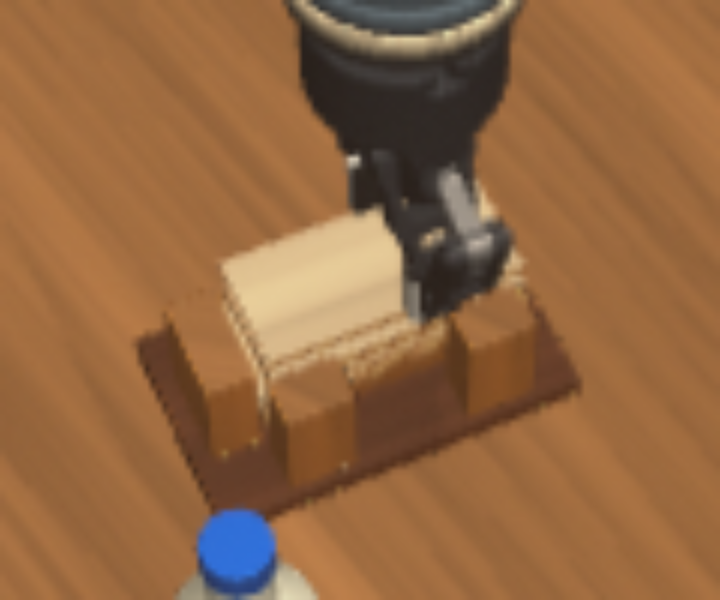

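View pics/w16.png

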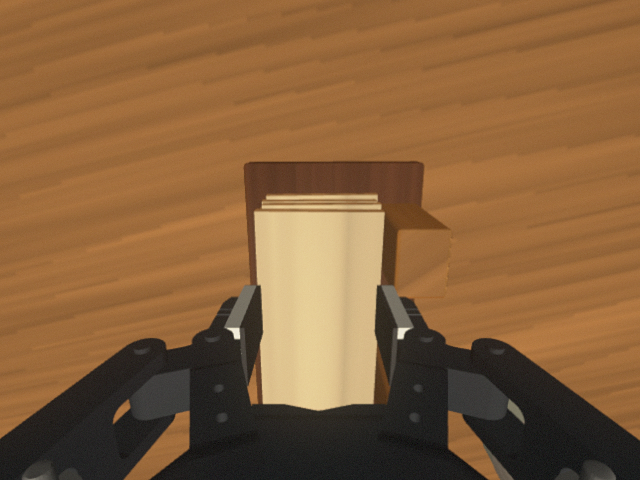

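```bash
python3 -m jog '[[[0,0,-0.3,0,0,0],[0,0,0,0,0,0],[-0.17,0,0,0,0,0],[-0.17,0,0,0,0,0],[0,0,0.2,0,0,0],[0,0,0.2,0,0,0],[0,0,0,0,0,0],[0,0,0,0,0,0]]]'; python3 -c "
from h import *
jplan(-18,-22,55,90)"
```

```text
clock: 28.95
eef_pos: [0.5528, 0.0476, 0.0548]
tcp_rot: [0.783, 0.622, -0.001, -0.001]
force: [-0.4, -0.5, -0.3]
opening: 0.552
t 28.9 tcp [552.8  47.6  54.8] x [ 0.226  0.974 -0.001] z [-0.002 -0.    -1.   ] F [-0.4 -0.5 -0.3] op 0.552 q [ 0.09  0.42 -0.21  0.95  0.    0.31]
az0 77.0 da 0.2 j6 0.31 turn frac [-0.003  0.001 -0.005] shift frac [-0.003  0.019 -0.004]
tcp in jig [-18.9 -21.9]
```

```bash
python3 -m jog '[[[0,0,0,0,0,0],[0,0,0,0,0,0],[0,0,-0.4,0,0,0],[0,0,-0.6,0,0,0],[0,0,-0.3,0,0,0],[0,0,0,0,0,0]]]' 0.3; python3 -c "
from h import *
c=cam('wrist','w17.png')
jplan(0,-75,90,180)"
```

```text
clock: 29.45
eef_pos: [0.5557, 0.0479, 0.1248]
tcp_rot: [0.783, 0.622, 0.002, 0.002]
force: [0.8, 0.7, 0.2]
opening: 0.7
t 29.5 tcp [554.9  47.9 122.9] x [0.225 0.974 0.001] z [ 0.004  0.    -1.   ] F [ 0.3 -0.2 -0.4] op 0.703 q [ 0.09  0.37 -0.1   1.1   0.    0.31]
az0 77.0 da -89.8 j6 0.31 turn frac [ 0.002 -0.004  1.995] shift frac [0.338 1.078 0.658]
tcp in jig [-16.9 -21.1]
```

View pics/w17.png

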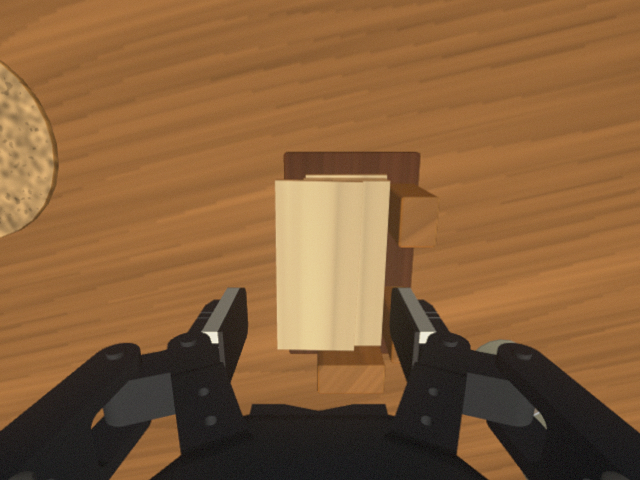

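```bash
python3 -m jog '[[[0,0,0,0,0,-0.155],[-0.3,0,0,0,0,-0.155],[0,0,0,0,0,-0.155],[0,0,0,0,0,-0.155],[0,0,0,0,0,-0.155],[0,0,0,0,0,-0.155],[0,0,0,0,0,-0.155],[0,0,0,0,0,-0.155],[0,0,0,0,0,-0.155],[0,0,0,0,0,-0.155]]]' 1 40; python3 -m jog '[[[0,0,0,0,0,-0.155],[0,0,0,0,0,-0.155],[0,0,0,0,0,-0.14],[0,0,0,0,0,0],[0,0,0,0,0,0]]]'; python3 -c "
from h import *
jplan(0,-75,80,180)"
```

```text
clock: 30.33
eef_pos: [0.5516, 0.0328, 0.1201]
tcp_rot: [0.283, 0.959, -0.0, -0.001]
force: [-0.4, -0.9, 0.1]
opening: -0.006
clock: 30.75
eef_pos: [0.5517, 0.0327, 0.1204]
tcp_rot: [0.115, 0.993, -0.0, -0.0]
force: [-0.3, 0.4, -0.6]
opening: 0.001
t 30.8 tcp [551.7  32.7 120.4] x [-0.973  0.229  0.001] z [-0.001 -0.    -1.   ] F [-0.3  0.4 -0.6] op 0.001 q [ 0.06  0.37 -0.11  1.09  0.   -1.28]
az0 166.8 da 0.4 j6 -1.28 turn frac [-0.    -0.001 -0.01 ] shift frac [-0.333 -0.769  0.808]
tcp in jig [-16.7 -36.6]
```

```bash
python3 -m jog '[[[-0.17,-0.43,0,0,0,-0.01],[-0.17,-0.43,0,0,0,0],[0,0,0.4,0,0,0],[0,0,0.6,0,0,0],[0,0,0.6,0,0,0],[0,0,0.3,0,0,0],[0,0,0.15,0,0,0],[0,0,0,0,0,0],[0,0,0,0,0,0]]]'; python3 -c "
from h import *
jplan(0,-50,17,180)
c=cam('scene');cv2.imwrite('pics/s18.png',cv2.resize(c['frame'][210:310,250:370],None,fx=6,fy=6))"
```

```text
clock: 31.5
eef_pos: [0.5594, -0.013, 0.0191]
tcp_rot: [0.11, 0.994, -0.0, 0.0]
force: [-0.0, 0.2, 0.7]
opening: 0.003
t 31.5 tcp [559.4 -13.   19.1] x [-0.976  0.219 -0.   ] z [ 0. -0. -1.] F [-0.   0.2  0.7] op 0.003 q [-0.02  0.46 -0.24  0.87 -0.   -1.37]
az0 167.3 da -0.1 j6 -1.37 turn frac [0.    0.    0.003] shift frac [0.018 0.589 0.041]
tcp in jig [  0.9 -79.5]
```

View pics/s18.png

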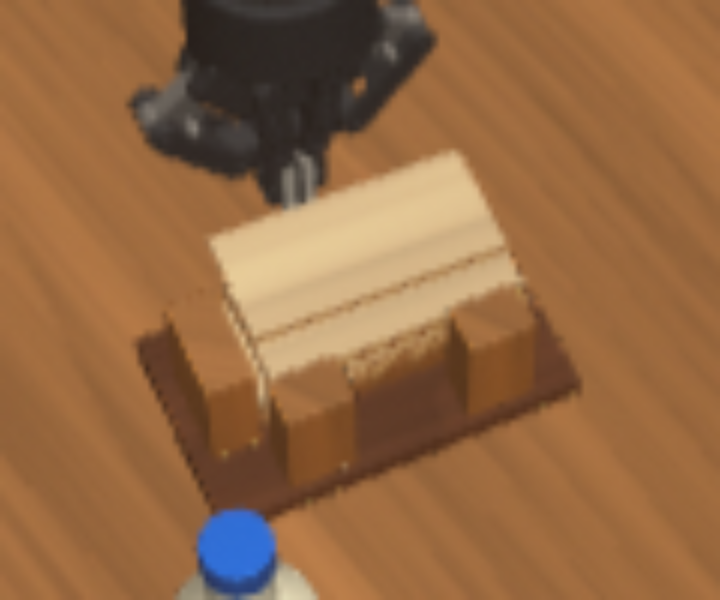

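```bash
python3 -m jog '[[[0,0.1,0.04,0,0,0],[0,0.1,0,0,0,0],[0,0.1,0,0,0,0],[0,0.08,0,0,0,0],[0,0.08,0,0,0,0],[0,0.08,0,0,0,0],[0,0.08,0,0,0,0],[0,0.08,0,0,0,0],[0,0.06,0,0,0,0],[0,0,0,0,0,0]]]'; python3 -c "
from h import *
jplan(0,-36,17,180)"
```

```text
clock: 32.38
eef_pos: [0.5674, 0.0246, 0.0165]
tcp_rot: [0.109, 0.994, 0.0, -0.0]
force: [0.2, 0.3, 0.2]
opening: -0.002
t 32.4 tcp [567.4  24.6  16.5] x [-0.976  0.218  0.   ] z [-0.  0. -1.] F [0.2 0.3 0.2] op -0.002 q [ 0.04  0.48 -0.22  0.87  0.   -1.31]
az0 167.4 da -0.2 j6 -1.31 turn frac [-0.    -0.     0.005] shift frac [ 0.009  0.101 -0.009]
tcp in jig [  0.5 -41. ]
```

```bash
python3 -m jog '[[[0,0.03,0,0,0,0],[0,0.03,0,0,0,0],[0,0,0,0,0,0]]]'; python3 -m jog '[[[0,0.02,0,0,0,0],[0,0.02,0,0,0,0],[0,0,0,0,0,0]]]';python3 -c "
from h import *
jplan(0,-36,17,180)"
```

```text
clock: 32.63
eef_pos: [0.5679, 0.0268, 0.0165]
tcp_rot: [0.11, 0.994, -0.0, -0.0]
force: [-1.9, -2.6, 1.2]
opening: -0.003
clock: 32.88
eef_pos: [0.5679, 0.0274, 0.0165]
tcp_rot: [0.11, 0.994, -0.002, -0.0]
force: [-4.3, -15.1, 4.4]
opening: -0.003
t 32.9 tcp [567.9  27.4  16.5] x [-0.976  0.219  0.   ] z [-0.001 -0.003 -1.   ] F [ -4.3 -15.1   4.4] op -0.003 q [ 0.05  0.48 -0.22  0.87 -0.   -1.3 ]
az0 167.3 da -0.1 j6 -1.30 turn frac [-0.004 -0.     0.003] shift frac [ 0.006  0.044 -0.01 ]
tcp in jig [  0.3 -38.2]
```

```bash
python3 -m jog '[[[0,-0.2,0,0,0,0],[0,-0.5,-0.5,0,0,0],[0,-0.6,-0.7,0,0,0],[0,-0.6,-0.7,0,0,0],[0,0,0,0,0,0],[0,0,0,0,0,0]]]'; python3 -c "
from h import *
jplan(0,-36,17,180)
c=cam('wrist','w19.png')
c=cam('scene');cv2.imwrite('pics/s19.png',cv2.resize(c['frame'][210:310,250:370],None,fx=6,fy=6))"
```

```text
clock: 33.38
eef_pos: [0.5501, -0.0596, 0.1067]
tcp_rot: [0.111, 0.994, 0.0, 0.002]
force: [0.1, -0.0, -0.9]
opening: 0.0
t 33.4 tcp [550.1 -59.6 106.7] x [-0.975  0.22  -0.004] z [ 0.004  0.    -1.   ] F [ 0.1 -0.  -0.9] op 0.000 q [-0.11  0.37 -0.14  1.06  0.   -1.46]
az0 167.3 da -0.1 j6 -1.46 turn frac [0.001 0.005 0.002] shift frac [0.044 1.819 1.793]
tcp in jig [   2.2 -126.9]
```

View pics/w19.png

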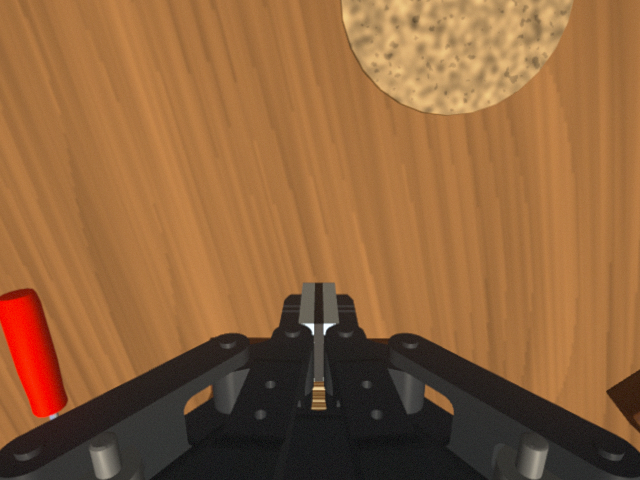

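View pics/s19.png

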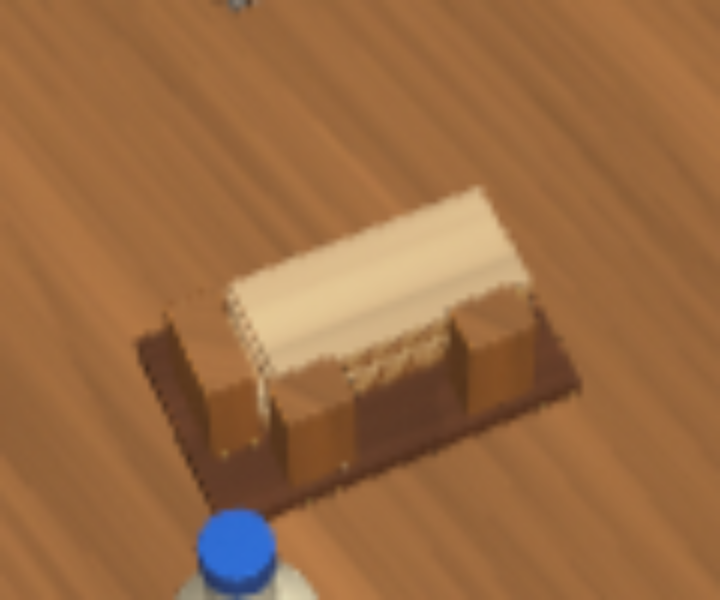

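```bash
python3 -m jog '[[[0.55,0,0,0,0,0.155],[0.4,0.4,0,0,0,0.155],[0.4,0.4,0,0,0,0.155],[0.3,0.5,0,0,0,0.155],[0,0.5,0,0,0,0.155],[0,0,0,0,0,0.155],[0,0,0,0,0,0.155],[0,0,0,0,0,0.155],[0,0,0,0,0,0.155],[0,0,0,0,0,0.155]]]'; python3 -m jog '[[[0,0,0,0,0,0.155],[0,0,0,0,0,0.155],[0,0,0,0,0,0.14],[0,0,0,0,0,0],[0,0,0,0,0,0]]]'; python3 -c "
from h import *
jplan(-118,0,60,90)
c=cam('wrist','w20.png')"
```

```text
clock: 34.32
eef_pos: [0.5178, 0.0493, 0.1034]
tcp_rot: [0.66, 0.751, -0.001, -0.001]
force: [0.5, 0.5, 0.5]
opening: 0.001
clock: 34.73
eef_pos: [0.518, 0.0489, 0.1039]
tcp_rot: [0.779, 0.627, -0.001, -0.001]
force: [-0.9, -0.0, -0.3]
opening: -0.001
t 34.7 tcp [518.   48.9 103.9] x [ 0.214  0.977 -0.   ] z [-0.002  0.    -1.   ] F [-0.9 -0.  -0.3] op -0.001 q [ 0.09  0.31 -0.23  1.03  0.    0.31]
az0 77.7 da -0.5 j6 0.31 turn frac [-0.002  0.     0.01 ] shift frac [ 0.565 -1.297  0.877]
tcp in jig [-53.1 -28.2]
```

View pics/w20.png

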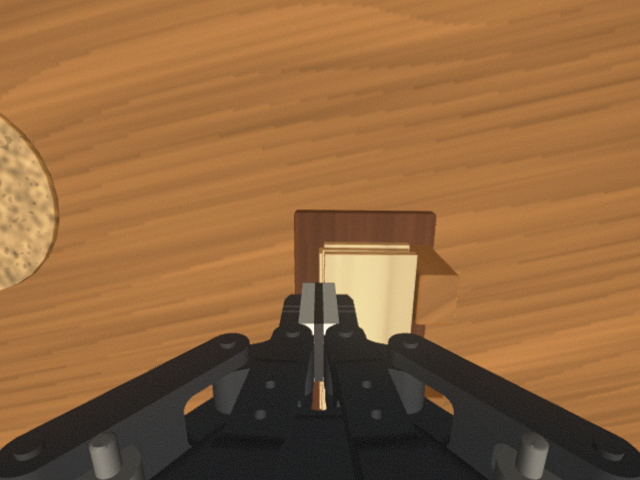

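```bash
python3 -m jog '[[[0.19,-0.45,0,0,0,0.01],[0.19,-0.45,0,0,0,0],[0.19,-0.45,0.2,0,0,0],[0,0,0.5,0,0,0],[0,0,0.5,0,0,0],[0,0,0.4,0,0,0],[0,0,0.15,0,0,0],[0,0,0,0,0,0],[0,0,0,0,0,0]]]'; python3 -c "
from h import *
jplan(-66,0,17,90)
"
```

```text
clock: 35.53
eef_pos: [0.4592, 0.0913, 0.0177]
tcp_rot: [0.782, 0.623, -0.0, -0.0]
force: [0.3, -0.4, -0.5]
opening: -0.002
t 35.5 tcp [459.2  91.3  17.7] x [ 0.224  0.975 -0.   ] z [-0. -0. -1.] F [ 0.3 -0.4 -0.5] op -0.002 q [ 0.2   0.3  -0.49  0.78  0.    0.42]
az0 77.0 da 0.2 j6 0.42 turn frac [-0.     0.    -0.003] shift frac [-0.     1.077  0.014]
tcp in jig [-119.8    0. ]
```

```bash
python3 -m jog '[[[0,0.2,0,0,0,0],[0,0.2,0,0,0,0],[0,0.15,0,0,0,0],[0,0.1,0,0,0,0],[0,0.1,0,0,0,0],[0,0.1,0,0,0,0],[0,0.08,0,0,0,0],[0,0.05,0,0,0,0],[0,0.05,0,0,0,0],[0,0,0,0,0,0]]]'; python3 -m jog '[[[0,0.03,0,0,0,0],[0,0.02,0,0,0,0],[0,0,0,0,0,0]]]'; python3 -c "
from h import *
jplan(-66,0,17,90)
"
```

```text
clock: 36.37
eef_pos: [0.5096, 0.0795, 0.0173]
tcp_rot: [0.783, 0.622, -0.0, 0.0]
force: [0.0, 1.1, 0.5]
opening: 0.001
clock: 36.62
eef_pos: [0.5115, 0.079, 0.0172]
tcp_rot: [0.783, 0.622, -0.0, -0.0]
force: [-1.3, -0.1, -0.6]
opening: -0.003
t 36.6 tcp [511.5  79.   17.2] x [ 0.226  0.974 -0.   ] z [-0.001  0.    -1.   ] F [-1.3 -0.1 -0.6] op -0.003 q [ 0.15  0.39 -0.36  0.82  0.    0.38]
az0 77.0 da 0.2 j6 0.38 turn frac [-0.001  0.    -0.005] shift frac [0.007 0.004 0.005]
tcp in jig [-66.2  -0.3]
```

```bash
python3 -m jog '[[[0,0.02,0,0,0,0],[0,0.02,0,0,0,0],[0,0,0,0,0,0]]]'; python3 -m jog '[[[0,0.02,0,0,0,0],[0,0,0,0,0,0]]]'; python3 -c "
from h import *
jplan(-66,0,17,90)
"
```

```text
clock: 36.87
eef_pos: [0.5116, 0.0787, 0.0168]
tcp_rot: [0.783, 0.622, -0.001, -0.001]
force: [-12.9, 2.0, 0.1]
opening: -0.004
clock: 37.03
eef_pos: [0.5114, 0.0785, 0.0162]
tcp_rot: [0.783, 0.622, -0.002, -0.002]
force: [-17.4, 4.2, 0.2]
opening: -0.004
t 37.0 tcp [511.4  78.5  16.2] x [ 0.225  0.974 -0.001] z [-0.006  0.    -1.   ] F [-17.4   4.2   0.2] op -0.004 q [ 0.15  0.4  -0.36  0.82  0.    0.38]
az0 77.0 da 0.2 j6 0.38 turn frac [-0.008  0.001 -0.005] shift frac [ 0.017  0.004 -0.017]
tcp in jig [-66.2  -0.9]
```

```bash
python3 -m jog '[[[0,-0.3,0,0,0,0],[0,-0.5,-0.5,0,0,0],[0,0,-0.8,0,0,0],[0,0,-0.8,0,0,0],[0,0.5,-0.5,0,0,0],[0,0.6,0,0,0,0],[0,0.6,0,0,0,0],[0,0.6,0,0,0,0],[0,0,0,0,0,0],[0,0,0,0,0,0]]]' 0.2; python3 -c "
from h import *
jplan(-66,0,17,90)
c=cam('wrist');cv2.imwrite('pics/w21.png',cv2.resize(c['frame'][80:400,180:480],None,fx=2,fy=2))
P=cloud(c)
m=tan_mask(c); 
for r in rects(c,m,0.06): print(np.round(r,1),np.round(w2j(r[2:4]),1))
q=P[(P[...,2]>0.056)&(P[...,2]<0.064)&(m>0)];q=q[np.abs(w2j(q*1000)[:,0])<70];print(len(q),cv2.minAreaRect((w2j(q*1000)).astype(np.float32)),np.median(q[:,2]))
" ; ls
```

```text
clock: 37.87
eef_pos: [0.5886, 0.061, 0.1466]
tcp_rot: [0.783, 0.622, -0.0, -0.0]
force: [-0.6, -0.2, -0.4]
opening: 0.801
t 37.9 tcp [588.6  61.  146.6] x [ 0.226  0.974 -0.   ] z [-0. -0. -1.] F [-0.6 -0.2 -0.4] op 0.801 q [ 0.1   0.43  0.05  1.19 -0.    0.33]
az0 76.9 da 0.3 j6 0.33 turn frac [-0.     0.    -0.006] shift frac [ 0.017 -1.58   2.593]
tcp in jig [13.  -0.8]
[318.9 218.3 576.3  64.5 112.5  50.3 167. ] [ 0.3 -0.2]
[ 16.7 116.2 469.4 -97.7  89.3  24.8 153.8] [ -68. -182.]
12666 ((2.317138671875, -0.19484710693359375), (50.468284606933594, 111.76630401611328), 89.86461639404297) 0.06016103823522913
h.py
pics
```

View pics/w21.png

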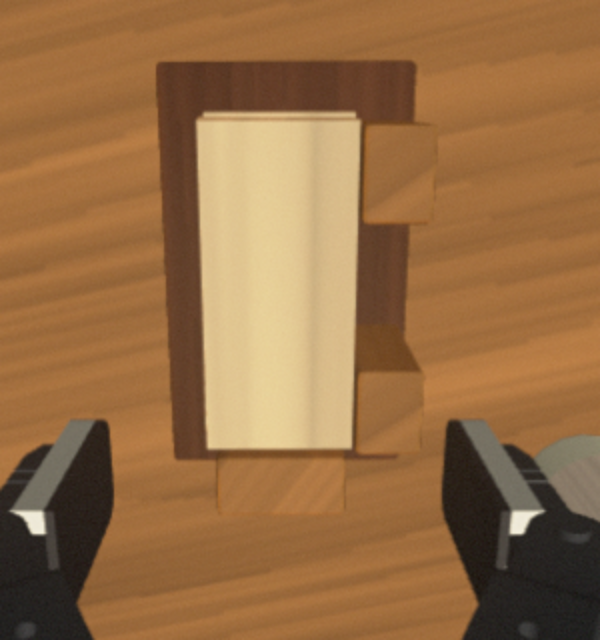

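```bash
python3 -m jog '[[[-0.5,0,0,0,0,0],[-0.6,0,0.1,0,0,0],[-0.6,0,0.1,0,0,0],[-0.6,0,0.2,0,0,0],[-0.6,0,0.2,0,0,0],[-0.5,0,0.2,0,0,0],[0,0,0,0,0,0],[0,0,0,0,0,0]]]'; cat >> h.py <<'E'
def faces(c,axis):
    P=cloud(c)*1000; J=np.dstack([*(np.moveaxis(w2j(P.reshape(-1,3)).reshape(P.shape[:2]+(2,)),2,0)),P[...,2]])
    o=1-axis
    for k in range(6):
        z0=24+6*k
        out=[]
        for lo,hi in (((-45,-20),(-10,10),(20,45)) if axis==1 else ((-20,-8),(-6,6),(8,20))):
            m=(J[...,2]>z0+1.5)&(J[...,2]<z0+4.5)&(J[...,o]>lo)&(J[...,o]<hi)&(J[...,axis]<(-15 if axis==1 else -45))&(J[...,axis]>(-40 if axis==1 else -70))
            v=J[...,axis][m]; out.append((len(v),np.round(np.median(v),1) if len(v) else None))
        print("layer",k,out)
E
python3 -c "
from h import *
st()
c=cam('wrist');cv2.imwrite('pics/w22.png',cv2.resize(c['frame'][80:300,340:640],None,fx=2.6,fy=2.6,interpolation=cv2.INTER_CUBIC))
faces(c,1);faces(c,0)"
```

```text
clock: 38.58
eef_pos: [0.5481, -0.1047, 0.1073]
tcp_rot: [0.783, 0.622, -0.0, -0.0]
force: [0.9, 0.1, 0.3]
opening: 0.805
t 38.6 tcp [ 548.1 -104.7  107.3] x [0.227 0.974 0.   ] z [-0.001  0.    -1.   ] F [0.9 0.1 0.3] op 0.805 q [-0.19  0.38 -0.12  1.07  0.    0.04]
layer 0 [(133, np.float64(-27.3)), (91, np.float64(-27.2)), (102, np.float64(-26.9))]
layer 1 [(131, np.float64(-27.5)), (101, np.float64(-27.2)), (111, np.float64(-26.9))]
layer 2 [(136, np.float64(-25.0)), (103, np.float64(-24.8)), (94, np.float64(-25.0))]
layer 3 [(174, np.float64(-26.2)), (106, np.float64(-26.2)), (123, np.float64(-26.6))]
layer 4 [(192, np.float64(-25.2)), (124, np.float64(-25.6)), (111, np.float64(-25.7))]
layer 5 [(203, np.float64(-25.1)), (141, np.float64(-25.3)), (152, np.float64(-25.6))]
layer 0 [(0, None), (0, None), (0, None)]
layer 1 [(0, None), (0, None), (0, None)]
layer 2 [(6, np.float64(-55.7)), (17, np.float64(-55.7)), (2, np.float64(-55.7))]
layer 3 [(6, np.float64(-54.2)), (2, np.float64(-55.3)), (0, None)]
layer 4 [(0, None), (1, np.float64(-53.9)), (0, None)]
layer 5 [(19, np.float64(-53.6)), (9, np.float64(-53.6)), (0, None)]
```

View pics/w22.png

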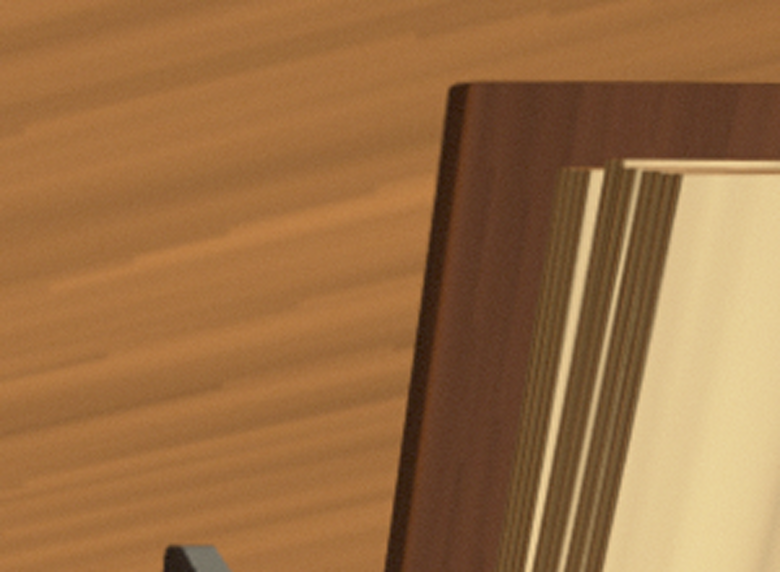

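```bash
python3 -c "
from h import *
jplan(-140,20,107,90)"; python3 -m jog '[[[0.2,-0.6,0,0,0,0],[0.6,-0.5,0,0,0,0],[0.6,-0.5,0,0,0,0],[0.6,-0.5,0,0,0,0],[0.6,-0.5,0,0,0,0],[0.6,-0.4,0,0,0,0],[0.3,0,0,0,0,0],[0,0,0,0,0,0],[0,0,0,0,0,0]]]' 1; python3 -c "
from h import *
jplan(-66,0,17,90)
c=cam('wrist','w23.png')
faces(c,0)"
```

```text
t 38.6 tcp [ 548.8 -103.9  107.7] x [0.226 0.974 0.   ] z [ 0.  0. -1.] F [0.2 0.1 0. ] op 0.796 q [-0.19  0.38 -0.12  1.07  0.    0.04]
az0 76.9 da 0.3 j6 0.04 turn frac [ 0.    -0.    -0.006] shift frac [ 3.809 -3.015  0.015]
tcp in jig [  10.7 -170.5]
clock: 39.38
eef_pos: [0.4426, 0.1017, 0.1079]
tcp_rot: [0.782, 0.624, 0.001, 0.0]
force: [-1.1, -0.5, 0.5]
opening: -0.001
t 39.4 tcp [442.6 101.7 107.9] x [0.222 0.975 0.001] z [ 0.001  0.    -1.   ] F [-1.1 -0.5  0.5] op -0.001 q [ 0.23  0.18 -0.39  0.99 -0.    0.45]
az0 77.2 da 0.0 j6 0.45 turn frac [ 0.001 -0.001 -0.001] shift frac [-0.131  1.448  1.819]
tcp in jig [-138.4    6.5]
layer 0 [(0, None), (0, None), (0, None)]
layer 1 [(0, None), (0, None), (0, None)]
layer 2 [(0, None), (0, None), (0, None)]
layer 3 [(0, None), (0, None), (0, None)]
layer 4 [(0, None), (11, np.float64(-54.0)), (8, np.float64(-53.7))]
layer 5 [(0, None), (15, np.float64(-53.7)), (15, np.float64(-53.4))]
```

View pics/w23.png

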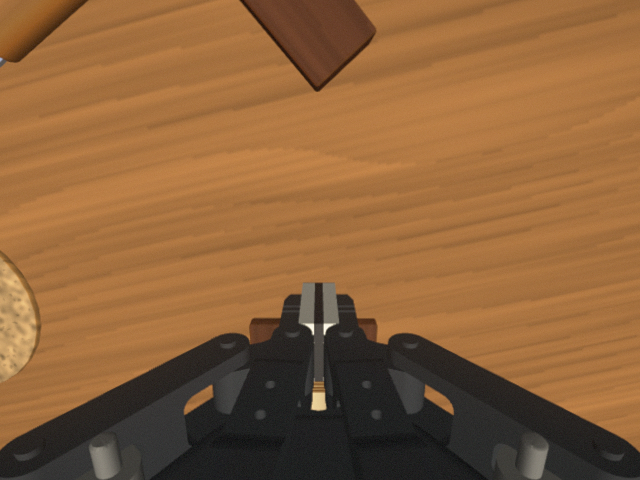

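```bash
python3 -m jog '[[[-0.13,0,0.5,-0.11,0,0],[0,0,0.6,0,0,0],[0,0,0.5,0,0,0],[0,0.3,0.1,0,0,0],[0,0.3,0.03,0,0,0],[0,0.3,0.03,0,0,0],[0,0.2,0.02,0,0,0],[0,0,0,0,0,0],[0,0,0,0,0,0]]]'; python3 -c "
from h import *
jplan(-66,0,18)"
```

```text
clock: 40.18
eef_pos: [0.4998, 0.0803, 0.0246]
tcp_rot: [0.783, 0.621, 0.025, 0.031]
force: [-0.5, 0.5, -0.0]
opening: 0.002
t 40.2 tcp [499.8  80.3  24.6] x [ 0.227  0.974 -0.   ] z [ 0.078 -0.018 -0.997] F [-0.5  0.5 -0. ] op 0.002 q [ 0.18  0.31 -0.47  0.72 -0.03  0.41]
az0 76.9 da 0.0 j6 0.41 turn frac [0. 0. 0.] shift frac [0.035 0.226 0.151]
tcp in jig [-77.9  -1.7]
```

```bash
python3 -m jog '[[[0.03,0,0.12,0,0,0],[0,0.06,0.01,0,0,0],[0,0.06,0.01,0,0,0],[0,0.04,0,0,0,0],[0,0.03,0,0,0,0],[0,0.03,0,0,0,0],[0,0,0,0,0,0]]]'; python3 -c "
from h import *
jplan(-65,0,18)"
```

```text
clock: 40.77
eef_pos: [0.5118, 0.0796, 0.0187]
tcp_rot: [0.782, 0.622, 0.025, 0.031]
force: [0.4, -0.1, -0.0]
opening: -0.0
t 40.8 tcp [511.8  79.6  18.7] x [0.226 0.974 0.   ] z [ 0.078 -0.018 -0.997] F [ 0.4 -0.1 -0. ] op -0.000 q [ 0.17  0.33 -0.45  0.71 -0.03  0.4 ]
az0 77.0 da 0.0 j6 0.40 turn frac [0. 0. 0.] shift frac [-0.006  0.019  0.016]
tcp in jig [-66.    0.3]
```

```bash
python3 -m jog '[[[0,0.02,0,0,0,0],[0,0.02,0,0,0,0],[0,0,0,0,0,0]]]'; python3 -m jog '[[[0,0.02,0,0,0,0],[0,0.02,0,0,0,0],[0,0,0,0,0,0]]]'; python3 -c "
from h import *
jplan(-65,0,18)"
```

```text
clock: 41.02
eef_pos: [0.5134, 0.0792, 0.0187]
tcp_rot: [0.782, 0.622, 0.025, 0.031]
force: [0.7, -0.5, -0.1]
opening: 0.001
clock: 41.27
eef_pos: [0.5144, 0.0789, 0.0186]
tcp_rot: [0.782, 0.622, 0.024, 0.031]
force: [-7.5, 2.5, 4.7]
opening: -0.002
t 41.3 tcp [514.4  78.9  18.6] x [ 0.225  0.974 -0.   ] z [ 0.076 -0.018 -0.997] F [-7.5  2.5  4.7] op -0.002 q [ 0.17  0.34 -0.44  0.72 -0.03  0.4 ]
az0 77.0 da 0.0 j6 0.40 turn frac [0. 0. 0.] shift frac [-0.003 -0.034  0.01 ]
tcp in jig [-63.4   0.2]
```

```bash
python3 -m jog '[[[0,-0.3,0,0,0,0],[0,-0.5,-0.5,0.11,0,0],[0,0,-0.8,0,0,0],[0.5,0,-0.5,0,0,0],[0.6,0.2,0,0,0,0],[0.6,0.2,0,0,0,0],[0.6,0.2,0,0,0,0],[0,0,0,0,0,0],[0,0,0,0,0,0]]]'; python3 -c "
from h import *
jplan(0,-90,80,180)
c=cam('wrist','w24.png')
faces(c,0)"
```

```text
clock: 42.02
eef_pos: [0.5305, 0.1944, 0.105]
tcp_rot: [0.782, 0.623, -0.002, -0.002]
force: [-0.5, -0.4, 0.7]
opening: -0.003
t 42.0 tcp [530.5 194.4 105. ] x [ 0.224  0.975 -0.   ] z [-0.006  0.001 -1.   ] F [-0.5 -0.4  0.7] op -0.003 q [ 0.35  0.4  -0.1   1.08  0.    0.58]
az0 77.1 da -89.9 j6 0.58 turn frac [-0.006  0.007  1.997] shift frac [1.465 4.128 0.499]
tcp in jig [-73.2 116.4]
layer 0 [(32, np.float64(-54.0)), (21, np.float64(-54.1)), (33, np.float64(-54.4))]
layer 1 [(30, np.float64(-54.0)), (29, np.float64(-54.1)), (37, np.float64(-54.3))]
layer 2 [(35, np.float64(-55.0)), (31, np.float64(-54.9)), (32, np.float64(-54.8))]
layer 3 [(42, np.float64(-53.9)), (38, np.float64(-54.0)), (40, np.float64(-53.9))]
layer 4 [(40, np.float64(-53.9)), (41, np.float64(-54.0)), (47, np.float64(-53.8))]
layer 5 [(48, np.float64(-53.8)), (54, np.float64(-53.8)), (41, np.float64(-53.9))]
```

View pics/w24.png

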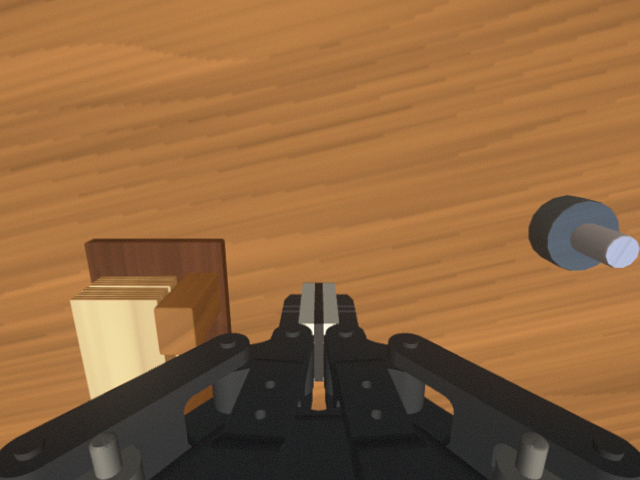

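```bash
python3 -m jog '[[[-0.6,0.2,0,0,0,-0.155],[-0.6,0.2,0,0,0,-0.155],[-0.6,0.2,0,0,0,-0.155],[0,0,0,0,0,-0.155],[0,0,0,0,0,-0.155],[0,0,0,0,0,-0.155],[0,0,0,0,0,-0.155],[0,0,0,0,0,-0.155],[0,0,0,0,0,-0.155],[0,0,0,0,0,-0.155]]]'; python3 -m jog '[[[0,0,0,0,0,-0.155],[0,0,0,0,0,-0.155],[0,-0.4,0,0,0,-0.14],[0,-0.6,0,0,0,0],[0,-0.6,0,0,0,0],[0,0,0,0,0,0],[0,0,0,0,0,0]]]'; python3 -c "
from h import *
jplan(0,-85,30,180)"
```

```text
clock: 42.9
eef_pos: [0.5497, 0.1001, 0.1053]
tcp_rot: [0.284, 0.959, -0.0, -0.003]
force: [-0.2, -0.1, -0.2]
opening: 0.001
clock: 43.48
eef_pos: [0.5293, 0.0219, 0.1055]
tcp_rot: [0.115, 0.993, 0.0, -0.003]
force: [0.4, 1.1, 0.4]
opening: 0.0
t 43.5 tcp [529.3  21.9 105.5] x [-0.973  0.229  0.006] z [-0.006  0.001 -1.   ] F [0.4 1.1 0.4] op 0.000 q [ 0.04  0.34 -0.2   1.05  0.   -1.3 ]
az0 166.8 da 0.4 j6 -1.30 turn frac [-0.    -0.008 -0.009] shift frac [-0.724 -0.658  1.509]
tcp in jig [-36.2 -52.1]
```

```bash
python3 -m jog '[[[-0.36,-0.33,0,0,-0.008,-0.009],[-0.36,-0.33,0,0,0,0],[0,0,0.5,0,0,0],[0,0,0.6,0,0,0],[0,0,0.55,-0.11,0,0],[0,0,0,0,0,0],[0,0,0,0,0,0]]]'; python3 -c "
from h import *
jplan(0,-40,18)"
```

```text
clock: 44.07
eef_pos: [0.5565, -0.0168, 0.0219]
tcp_rot: [0.111, 0.993, 0.042, 0.003]
force: [0.6, -0.1, -0.3]
opening: -0.002
t 44.1 tcp [556.5 -16.8  21.9] x [-0.975  0.22   0.003] z [ 0.016  0.083 -0.996] F [ 0.6 -0.1 -0.3] op -0.002 q [-0.08  0.45 -0.26  0.85  0.08 -1.43]
az0 167.3 da 0.0 j6 -1.43 turn frac [0. 0. 0.] shift frac [-0.022  0.867  0.152]
tcp in jig [ -1.  -83.8]
```

```bash
python3 -m jog '[[[-0.02,0.2,0.08,0,0,0],[0,0.2,0.03,0,0,0],[0,0.2,0.03,0,0,0],[0,0.12,0.02,0,0,0],[0,0.08,0.01,0,0,0],[0,0.04,0,0,0,0],[0,0,0,0,0,0],[0,0,0,0,0,0]]]'; python3 -c "
from h import *
jplan(0,-36,18)"
```

```text
clock: 44.73
eef_pos: [0.5683, 0.025, 0.0178]
tcp_rot: [0.11, 0.993, 0.043, 0.005]
force: [-0.4, 0.4, -0.1]
opening: -0.002
t 44.7 tcp [568.3  25.   17.8] x [-0.976  0.218  0.   ] z [ 0.019  0.084 -0.996] F [-0.4  0.4 -0.1] op -0.002 q [-0.    0.47 -0.24  0.84  0.08 -1.35]
az0 167.4 da 0.0 j6 -1.35 turn frac [0. 0. 0.] shift frac [0.023 0.09  0.004]
tcp in jig [  1.1 -40.5]
```

```bash
python3 -m jog '[[[0,0.03,0,0,0,0],[0,0.03,0,0,0,0],[0,0.02,0,0,0,0],[0,0,0,0,0,0]]]'; python3 -m jog '[[[0,0.02,0,0,0,0],[0,0.02,0,0,0,0],[0,0,0,0,0,0]]]'; python3 -c "
from h import *
jplan(0,-36,18)"
```

```text
clock: 45.07
eef_pos: [0.569, 0.0287, 0.018]
tcp_rot: [0.11, 0.993, 0.043, 0.005]
force: [-0.6, -0.8, 0.1]
opening: 0.005
clock: 45.32
eef_pos: [0.5692, 0.0302, 0.018]
tcp_rot: [0.11, 0.993, 0.042, 0.004]
force: [-2.3, -6.6, -0.1]
opening: 0.004
t 45.3 tcp [569.2  30.2  18. ] x [-0.976  0.219  0.   ] z [ 0.018  0.083 -0.996] F [-2.3 -6.6 -0.1] op 0.004 q [ 0.01  0.47 -0.24  0.84  0.08 -1.34]
az0 167.3 da 0.0 j6 -1.34 turn frac [0. 0. 0.] shift frac [ 0.018 -0.017 -0.001]
tcp in jig [  0.9 -35.2]
```

```bash
python3 -m jog '[[[0,0.03,0,0,0,0],[0,0,0,0,0,0],[0,-0.3,0,0,0,0],[0,-0.6,-0.5,0.11,0,0],[0.5,0,-0.8,0,0,0],[0.6,0,-0.5,0,0,0],[0.6,0,0,0,0,0],[0.6,0,0,0,0,0],[0,0,0,0,0,0],[0,0,0,0,0,0]]]'; python3 -c "
from h import *
st()
c=cam('wrist','w25.png')
faces(c,1);faces(c,0)"
```

```text
clock: 46.15
eef_pos: [0.4494, 0.0113, 0.1002]
tcp_rot: [0.11, 0.994, 0.0, 0.0]
force: [0.7, 0.8, 0.2]
opening: -0.002
t 46.1 tcp [449.4  11.3 100.2] x [-0.976  0.218 -0.001] z [ 0.001  0.    -1.   ] F [0.7 0.8 0.2] op -0.002 q [ 0.02  0.18 -0.42  0.97  0.   -1.33]
layer 0 [(89, np.float64(-24.9)), (69, np.float64(-24.9)), (82, np.float64(-24.8))]
layer 1 [(90, np.float64(-24.9)), (66, np.float64(-24.8)), (104, np.float64(-24.9))]
layer 2 [(92, np.float64(-25.0)), (69, np.float64(-24.7)), (88, np.float64(-25.1))]
layer 3 [(87, np.float64(-25.8)), (91, np.float64(-25.9)), (100, np.float64(-26.4))]
layer 4 [(72, np.float64(-24.8)), (91, np.float64(-24.9)), (118, np.float64(-25.4))]
layer 5 [(60, np.float64(-24.9)), (96, np.float64(-24.9)), (131, np.float64(-25.1))]
layer 0 [(0, None), (0, None), (0, None)]
layer 1 [(0, None), (0, None), (0, None)]
layer 2 [(0, None), (0, None), (0, None)]
layer 3 [(0, None), (0, None), (0, None)]
layer 4 [(0, None), (0, None), (0, None)]
layer 5 [(0, None), (0, None), (0, None)]
```

View pics/w25.png

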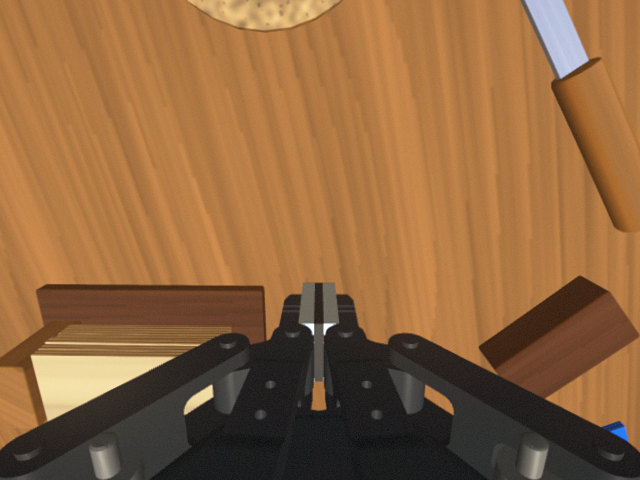

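```bash
cat >> h.py <<'E'
def knob(c):
    P=cloud(c)*1000
    for lo,hi,zz in ((50,60,'knob'),(20,28,'disc')):
        m=(P[...,2]>lo)&(P[...,2]<hi)&(np.hypot(P[...,0]-555,P[...,1]-352)<70)
        q=P[m]
        if len(q)>20:
            (x,y),r=cv2.minEnclosingCircle(q[:,:2].astype(np.float32)); print(zz,len(q),np.round([x,y,r,np.median(q[:,2])],1))
E
python3 -m jog '[[[0,0.5,0,0,0,0.155],[0,0.6,0,0,0,0.155],[0,0.6,-0.4,0,0,0.155],[0,0.6,-0.4,0,0,0.155],[0,0,-0.4,0,0,0.155],[0,0,0,0,0,0.155],[0,0,0,0,0,0.155],[0,0,0,0,0,0.155],[0,0,0,0,0,0.155],[0,0,0,0,0,0.155]]]' 0.4; python3 -c "
from h import *
plan(555,340,180,77)
c=cam('wrist','w26.png')
knob(c); knob(cam('top'))"
```

```text
clock: 47.03
eef_pos: [0.4968, 0.1156, 0.1595]
tcp_rot: [0.661, 0.751, 0.0, -0.0]
force: [0.7, -0.2, 0.2]
opening: 0.606
t 47.0 tcp [496.8 115.6 159.5] x [-0.127  0.992  0.   ] z [ 0.  0. -1.] F [ 0.7 -0.2  0.2] op 0.606 q [ 0.23  0.26 -0.16  1.15  0.    0.1 ]
az0 97.3 da -20.3 j6 0.10 turn frac [ 0.   -0.    0.45] shift frac [ 4.635  0.124 -0.41 ]
knob 535 [561.8 362.8  10.6  55.7]
disc 1543 [561.6 362.8  24.6  24. ]
knob 40 [561.5 360.3   9.4  55.6]
disc 158 [561.5 360.4  24.4  23.6]
```

View pics/w26.png

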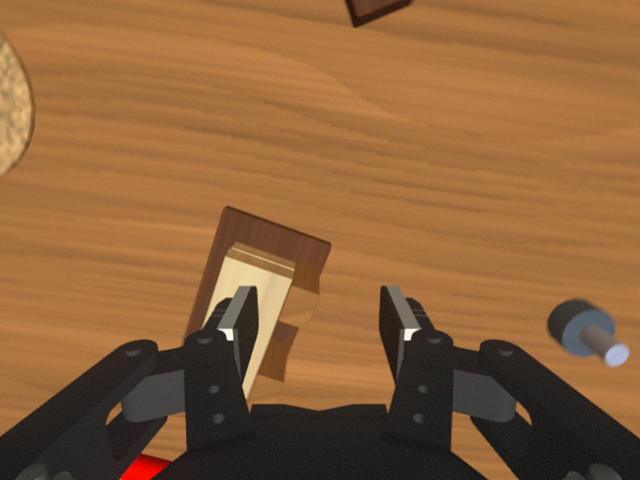

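```bash
python3 -m jog '[[[0.5,0.1,0,0,0,0],[0.6,0.15,0,0,0,0],[0.6,0.15,0,0,0,0],[0.6,0.15,0,0,0,0],[0.6,0.15,0,0,0,0],[0.6,0.15,0,0,0,0],[0.6,0.1,0.3,0,0,0],[0.5,0,0.5,0,0,0],[0,0,0,0,0,0],[0,0,0,0,0,0]]]'; python3 -c "
from h import *
plan(561.7,361.5,30,97.3)
c=cam('wrist','w27.png')
knob(c)"
```

```text
clock: 47.97
eef_pos: [0.5116, 0.3504, 0.1178]
tcp_rot: [0.656, 0.754, -0.001, -0.0]
force: [-0.3, -0.6, 1.2]
opening: 0.601
t 48.0 tcp [511.6 350.4 117.8] x [-0.139  0.99  -0.001] z [-0.002 -0.002 -1.   ] F [-0.3 -0.6  1.2] op 0.601 q [0.6  0.5  0.09 1.16 0.   0.46]
az0 98.0 da -0.7 j6 0.46 turn frac [-0.003  0.002  0.015] shift frac [0.093 1.021 1.757]
knob 767 [561.3 363.4  10.1  55.9]
disc 2161 [561.1 363.2  23.9  24. ]
```

```bash
python3 -m jog '[[[0.06,0.5,0,0,0,0.015],[0.06,0.5,0,0,0,0],[0,0,0,0,0,0],[0,0,0,0,0,0]]]'; python3 -c "
from h import *
plan(561.3,362.8,30,97.3)
knob(cam('wrist','w28.png'))"
```

```text
clock: 48.35
eef_pos: [0.5627, 0.3611, 0.1202]
tcp_rot: [0.663, 0.749, 0.0, 0.0]
force: [-0.3, -0.1, 0.5]
opening: 0.6
t 48.4 tcp [562.7 361.1 120.2] x [-0.121  0.993  0.   ] z [ 0.001  0.    -1.   ] F [-0.3 -0.1  0.5] op 0.600 q [ 0.57  0.6   0.26  1.23 -0.    0.45]
az0 96.9 da 0.4 j6 0.45 turn frac [ 0.001 -0.    -0.008] shift frac [ 0.037 -0.024  1.805]
knob 839 [561.4 363.4   9.9  55.9]
disc 2505 [561.6 363.4  24.   24. ]
```

View pics/w28.png

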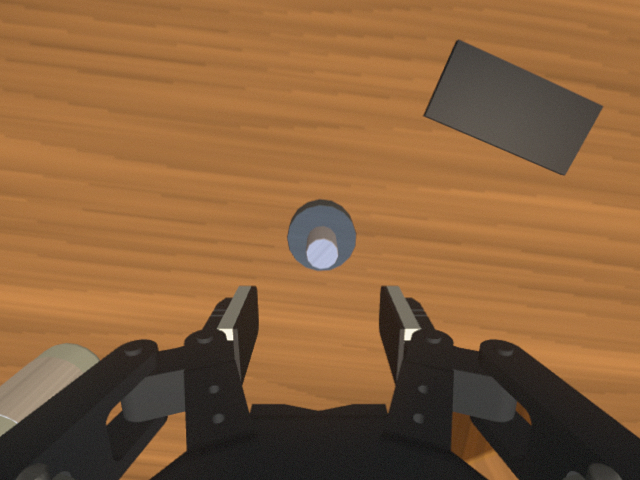

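```bash
python3 -m jog '[[[0.04,-0.02,0.3,0,0,0],[0,0,0.4,0,0,0],[0,0,0.4,0,0,0],[0,0,0.35,0,0,0],[0,0,0.2,0,0,0],[0,0,0.13,0,0,0],[0,0,0,0,0,0],[0,0,0,0,0,0]]]'; python3 -c "
from h import *
plan(561.3,363,30,97.3)"
```

```text
clock: 49.07
eef_pos: [0.5601, 0.3638, 0.0316]
tcp_rot: [0.663, 0.749, 0.0, 0.0]
force: [0.2, 0.7, 0.5]
opening: 0.599
t 49.1 tcp [560.1 363.8  31.6] x [-0.121  0.993  0.   ] z [ 0.  0. -1.] F [0.2 0.7 0.5] op 0.599 q [0.58 0.65 0.12 1.04 0.   0.45]
az0 97.0 da 0.3 j6 0.45 turn frac [ 0.001 -0.    -0.008] shift frac [-0.02   0.021  0.032]
```

```bash
python3 -m jog '[[[0,0.02,0,0,0,0],[0,0,0,0,0,0],[0,0,0,0,0,0],[0,0,0,0,0,0],[0,0,0,0,0,0],[0,0,0,0,0,0]]]' 1 80; python3 -c "
from h import *
st()"; python3 -m jog '[[[0,0,-0.2,0,0,0],[0,0,-0.4,0,0,0],[0,0,-0.5,0,0,0],[0,0,-0.6,0,0,0],[0,0,-0.5,0,0,0],[0,0,-0.2,0,0,0],[0,0,0,0,0,0]]]'; python3 -c "
from h import *
jplan(0.5,0,135); cam('wrist','w29.png')"
```

```text
clock: 49.57
eef_pos: [0.5615, 0.3641, 0.0317]
tcp_rot: [0.663, 0.749, 0.001, 0.0]
force: [1.7, -2.2, 5.5]
opening: 0.208
t 49.6 tcp [561.5 364.1  31.7] x [-0.121  0.993  0.   ] z [ 0.001  0.001 -1.   ] F [ 1.7 -2.2  5.5] op 0.208 q [ 0.58  0.66  0.12  1.04 -0.    0.45]
clock: 50.15
eef_pos: [0.562, 0.3647, 0.1536]
tcp_rot: [0.663, 0.749, 0.002, 0.001]
force: [0.2, 1.7, -4.8]
opening: 0.205
t 50.1 tcp [562.  364.7 153.6] x [-0.121  0.993  0.002] z [ 0.003  0.002 -1.   ] F [ 0.2  1.7 -4.8] op 0.205 q [0.58 0.59 0.33 1.3  0.   0.45]
az0 97.0 da 0.0 j6 0.45 turn frac [0. 0. 0.] shift frac [-5.994 -0.438  0.359]
tcp in jig [-80.2 289.4]
```

View pics/w29.png

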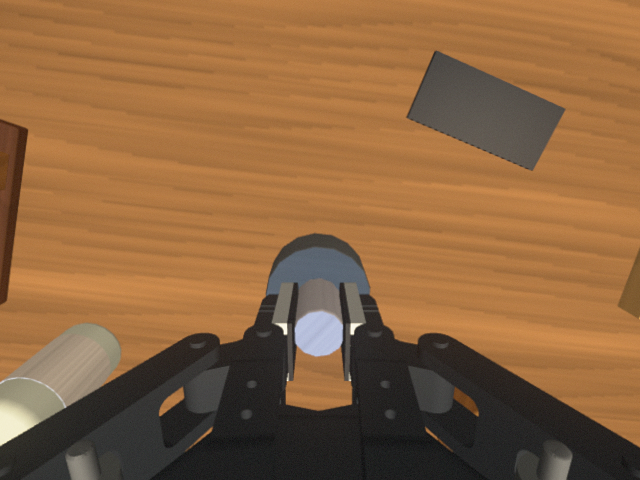

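```bash
python3 -m jog '[[[-0.3,-0.1,0.1,0,0,0],[-0.55,-0.1,0.1,0,0,0],[-0.65,-0.1,0.1,0,0,0],[-0.65,-0.1,0.1,0,0,0],[-0.65,0,0.1,0,0,0],[-0.65,0,0,0,0,0],[-0.65,0,0,0,0,0],[-0.65,0,0,0,0,0],[-0.55,0,0,0,0,0],[-0.4,0,0,0,0,0]]]'; python3 -m jog '[[[-0.2,0,0,0,0,0],[0,0,0,0,0,0],[0,0,0,0,0,0]]]'; python3 -c "
from h import *
jplan(0.5,0,94,85); cam('wrist','w30.png')"
```

```text
clock: 51.03
eef_pos: [0.5743, 0.0761, 0.1235]
tcp_rot: [0.663, 0.748, -0.001, -0.001]
force: [0.4, 0.9, -3.1]
opening: 0.207
clock: 51.28
eef_pos: [0.5761, 0.0688, 0.1245]
tcp_rot: [0.663, 0.748, -0.001, -0.001]
force: [0.4, 0.0, -3.0]
opening: 0.206
t 51.3 tcp [576.1  68.8 124.5] x [-0.12   0.993  0.   ] z [-0.002  0.    -1.   ] F [ 0.4  0.  -3. ] op 0.206 q [ 0.12  0.42 -0.02  1.13  0.   -0.  ]
az0 96.9 da -24.7 j6 -0.00 turn frac [-0.003  0.     0.549] shift frac [-0.076  0.035  0.61 ]
tcp in jig [-0.9  4. ]
```

View pics/w30.png

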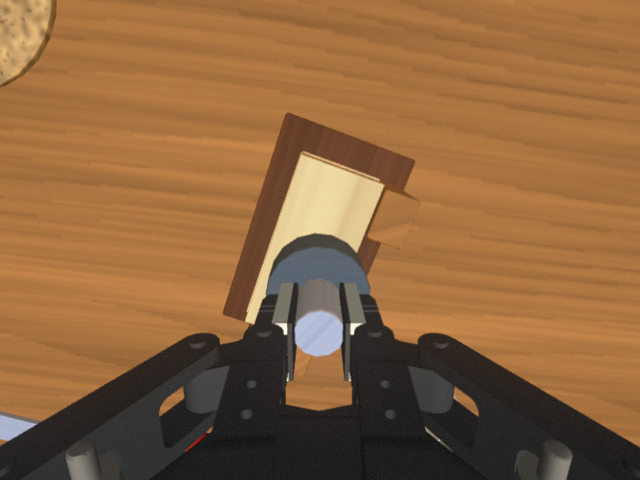

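```bash
python3 -m jog '[[[-0.08,0.01,0.1,0,0,0],[0,0,0.2,0,0,0],[0,0,0.16,0,0,0],[0,0,0.08,0,0,0],[0,0,0,0,0,0],[0,0,0,0,0,0]]]'; python3 -c "
from h import *
jplan(0.5,0,92)"
```

```text
clock: 51.83
eef_pos: [0.5775, 0.0649, 0.0983]
tcp_rot: [0.663, 0.749, -0.0, -0.0]
force: [0.6, -0.1, -3.9]
opening: 0.21
t 51.8 tcp [577.5  64.9  98.3] x [-0.121  0.993  0.   ] z [-0.001 -0.    -1.   ] F [ 0.6 -0.1 -3.9] op 0.210 q [ 0.11  0.44 -0.07  1.07 -0.   -0.01]
az0 97.0 da 0.0 j6 -0.01 turn frac [0. 0. 0.] shift frac [-0.005 -0.018  0.126]
tcp in jig [1.3 0.5]
```

```bash
python3 -m jog '[[[0,0,0.06,0,0,0],[0,0,0.05,0,0,0],[0,0,0,0,0,0],[0,0,0,0,0,0]]]'; python3 -m jog '[[[0,0,0.015,0,0,0],[0,0,0,0,0,0]]]';python3 -c "
from h import *
jplan(0.5,0,92)"
```

```text
clock: 52.17
eef_pos: [0.5777, 0.0648, 0.0932]
tcp_rot: [0.663, 0.749, -0.0, -0.0]
force: [0.1, -0.3, -3.7]
opening: 0.204
clock: 52.33
eef_pos: [0.5778, 0.0648, 0.0925]
tcp_rot: [0.663, 0.749, -0.0, 0.0]
force: [-0.6, 0.6, -3.3]
opening: 0.204
t 52.3 tcp [577.8  64.8  92.5] x [-0.121  0.993 -0.   ] z [ 0. -0. -1.] F [-0.6  0.6 -3.3] op 0.204 q [ 0.11  0.44 -0.08  1.06 -0.   -0.01]
az0 96.9 da 0.0 j6 -0.01 turn frac [0. 0. 0.] shift frac [-0.001 -0.024  0.01 ]
tcp in jig [1.6 0.5]
```

```bash
python3 -m jog '[[[0,0,0.02,0,0,0],[0,0,0,0,0,0]]]'; python3 -m jog '[[[0,0,0.02,0,0,0],[0,0,0,0,0,0]]]'
```

```text
clock: 52.5
eef_pos: [0.578, 0.0648, 0.0918]
tcp_rot: [0.663, 0.749, 0.0, 0.0]
force: [-1.2, -0.3, -1.2]
opening: 0.207
clock: 52.67
eef_pos: [0.5782, 0.0647, 0.0916]
tcp_rot: [0.663, 0.749, 0.0, 0.001]
force: [-4.3, -2.3, 12.6]
opening: 0.201
```

```bash
python3 -m jog '[[[0,0,-0.02,0,0,0],[0,0,0,0,0,0]]]' 0.6; python3 -m jog '[[[0,0,0,0,0,0],[0,0,0,0,0,0],[0,0,-0.3,0,0,0],[0,0,-0.6,0,0,0],[0,0,-0.6,0,0,0],[0,-0.5,-0.4,0,0,0],[0,-0.5,0,0,0,0],[0,0,0,0,0,0],[0,0,0,0,0,0]]]' 0.3; python3 -c "
from h import *
st()
c=cam('wrist','w31.png')
P=cloud(c)*1000
for lo,hi in ((110,120),(80,87)):
    m=(P[...,2]>lo)&(P[...,2]<hi)&(np.hypot(P[...,0]-577,P[...,1]-65)<50);q=P[m]
    (x,y),r=cv2.minEnclosingCircle(q[:,:2].astype(np.float32));print(len(q),np.round([x,y,r,np.median(q[:,2])],1),np.round(w2j([x,y]),1))
faces(c,0)
m=tan_mask(c)
"
```

```text
clock: 52.83
eef_pos: [0.578, 0.0648, 0.0919]
tcp_rot: [0.663, 0.749, 0.0, 0.0]
force: [0.1, -0.1, 0.3]
opening: 0.401
clock: 53.58
eef_pos: [0.5276, 0.0587, 0.187]
tcp_rot: [0.663, 0.749, 0.0, 0.0]
force: [-0.7, -0.5, -0.6]
opening: 0.701
t 53.6 tcp [527.6  58.7 187. ] x [-0.121  0.993  0.   ] z [ 0.001  0.    -1.   ] F [-0.7 -0.5 -0.6] op 0.701 q [ 0.11  0.29 -0.05  1.23  0.   -0.01]
706 [577.6  64.7  10.2 115.9] [1.5 0.3]
2000 [577.5  64.9  24.   84. ] [1.3 0.5]
layer 0 [(10, np.float64(-54.3)), (12, np.float64(-54.1)), (7, np.float64(-54.1))]
layer 1 [(3, np.float64(-54.2)), (3, np.float64(-54.2)), (1, np.float64(-54.3))]
layer 2 [(12, np.float64(-55.1)), (11, np.float64(-54.9)), (11, np.float64(-54.9))]
layer 3 [(9, np.float64(-54.2)), (10, np.float64(-54.2)), (12, np.float64(-54.0))]
layer 4 [(11, np.float64(-54.3)), (12, np.float64(-54.0)), (12, np.float64(-54.0))]
layer 5 [(16, np.float64(-54.0)), (12, np.float64(-54.0)), (15, np.float64(-54.0))]
```

View pics/w31.png

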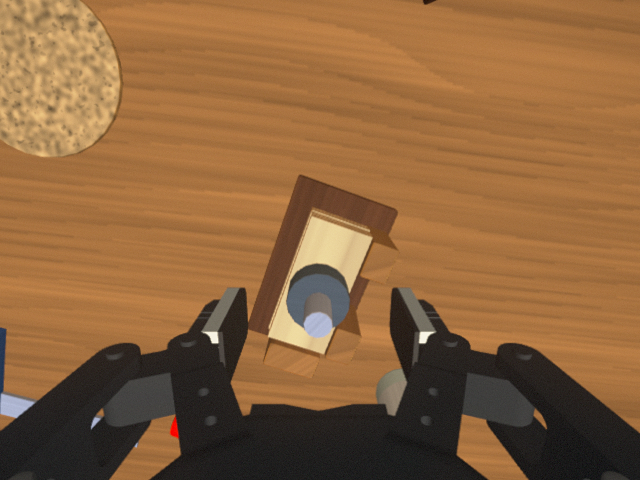

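```bash
python3 -c "
from h import *
plan(560,-330,210,80)"; python3 -m jog '[[[-0.3,0,0,0,0,0.12],[-0.5,0,-0.1,0,0,0.12],[-0.7,0.05,-0.1,0,0,0.12],[-0.75,-0.2,-0.1,0,0,0],[-0.75,-0.2,0,0,0,0],[-0.75,-0.2,0,0,0,0],[-0.75,-0.2,0,0,0,0],[-0.75,-0.2,0,0,0,0],[-0.75,-0.2,0,0,0,0],[-0.75,-0.2,0,0,0,0]]]' 0.15; python3 -m jog '[[[-0.5,0.2,0,0,0,0],[0,0,0,0,0,0],[0,0,0,0,0,0]]]';python3 -c "
from h import *
plan(560,-330,210)
cam('wrist','w32.png')"
```

```text
t 53.6 tcp [528.2  58.8 186.6] x [-0.121  0.993 -0.   ] z [ 0.  0. -1.] F [-0.6  0.4  0.4] op 0.702 q [ 0.11  0.29 -0.05  1.23 -0.   -0.01]
az0 97.0 da -17.0 j6 -0.01 turn frac [ 0.001 -0.     0.377] shift frac [-7.547  1.977 -0.467]
clock: 54.47
eef_pos: [0.4189, -0.2659, 0.2012]
tcp_rot: [0.762, 0.648, -0.0, -0.0]
force: [0.4, -0.2, 0.4]
opening: 0.851
clock: 54.72
eef_pos: [0.4254, -0.2918, 0.2007]
tcp_rot: [0.763, 0.647, -0.0, -0.0]
force: [-0.1, -0.3, -0.0]
opening: 0.851
t 54.7 tcp [ 425.4 -291.8  200.7] x [0.163 0.987 0.   ] z [-0.001  0.    -1.   ] F [-0.1 -0.3 -0. ] op 0.851 q [-0.6   0.25 -0.06  1.26 -0.   -0.44]
az0 80.6 da 0.0 j6 -0.44 turn frac [0. 0. 0.] shift frac [-0.315  2.78  -0.189]
```

View pics/w32.png

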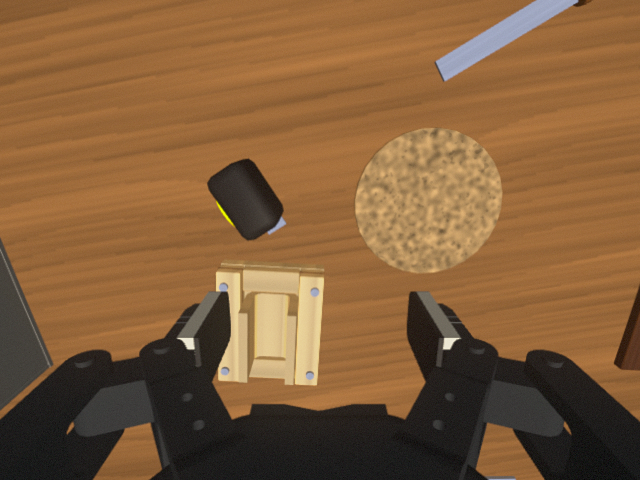

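```bash
python3 -m jog '[[[-0.4,0.5,0,0,0,0],[-0.5,0.6,0,0,0,0],[-0.3,0.6,0.2,0,0,0],[0,0.3,0.2,0,0,0],[0,0,0,0,0,0],[0,0,0,0,0,0]]]';python3 -c "
from h import *
st()
c=cam('wrist','w33.png')
P=cloud(c)*1000
m=(P[...,2]>57)&(P[...,2]<67)&(np.hypot(P[...,0]-530,P[...,1]+365)<80)
k,l,s,ce=cv2.connectedComponentsWithStats(m.astype(np.uint8))
for i in range(1,k):
    if s[i,4]>20:
        q=P[l==i];r=cv2.minAreaRect(q[:,:2].astype(np.float32));print(np.round(ce[i]),s[i,4],np.round(r[0],1),np.round(r[1],1),round(r[2],1),np.median(q[:,2]))
m=(P[...,2]>2)&(P[...,2]<9)&(np.hypot(P[...,0]-436,P[...,1]+190)<85);q=P[m];print(len(q),cv2.minEnclosingCircle(q[:,:2].astype(np.float32)))
"
```

```text
clock: 55.27
eef_pos: [0.5149, -0.3644, 0.1802]
tcp_rot: [0.761, 0.648, -0.0, -0.001]
force: [-0.5, -0.0, 0.0]
opening: 0.851
t 55.3 tcp [ 514.9 -364.4  180.2] x [0.159 0.987 0.001] z [-0.002  0.001 -1.   ] F [-0.5 -0.   0. ] op 0.851 q [-0.62  0.5   0.25  1.32  0.   -0.46]
[305. 245.] 961 [ 525.5 -376.2] [ 8.  70.2] 77.2 62.107276345355125
[360. 248.] 1022 [ 534.6 -335.3] [ 8.3 70.1] 77.1 62.060350230512874
23774 ((436.32489013671875, -190.38333129882812), 84.63603210449219)
```

View pics/w33.png

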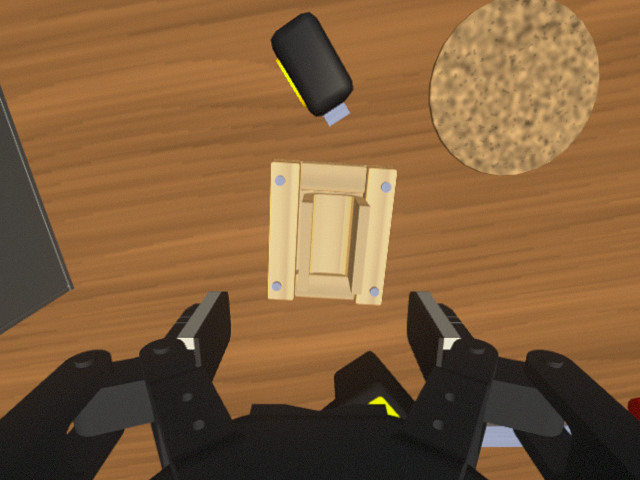

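```bash
python3 -c "
from h import *
plan(530,-355.8,38,77.4)"; python3 -m jog '[[[0.2,0.26,0.3,0,0,0.066],[0,0,0.5,0,0,0],[0,0,0.5,0,0,0],[0,0,0.5,0,0,0],[0,0,0.4,0,0,0],[0,0,0.2,0,0,0],[0,0,0,0,0,0],[0,0,0,0,0,0]]]';python3 -c "
from h import *
plan(530,-355.8,38,77.4)
cam('wrist','w34.png')"
```

```text
t 55.3 tcp [ 514.5 -364.5  181.2] x [0.159 0.987 0.   ] z [-0.001  0.001 -1.   ] F [0.2 0.3 0.1] op 0.852 q [-0.62  0.5   0.25  1.32 -0.   -0.46]
az0 80.8 da -3.4 j6 -0.46 turn frac [-0.001 -0.     0.076] shift frac [0.238 0.264 2.863]
clock: 55.98
eef_pos: [0.5288, -0.3577, 0.0626]
tcp_rot: [0.778, 0.628, 0.0, 0.0]
force: [-0.1, 0.5, 0.4]
opening: 0.849
t 56.0 tcp [ 528.8 -357.7   62.6] x [ 0.211  0.977 -0.   ] z [ 0. -0. -1.] F [-0.1  0.5  0.4] op 0.849 q [-0.59  0.57  0.06  1.06 -0.   -0.38]
az0 77.8 da -0.4 j6 -0.38 turn frac [0.001 0.    0.009] shift frac [0.042 0.015 0.493]
```

View pics/w34.png

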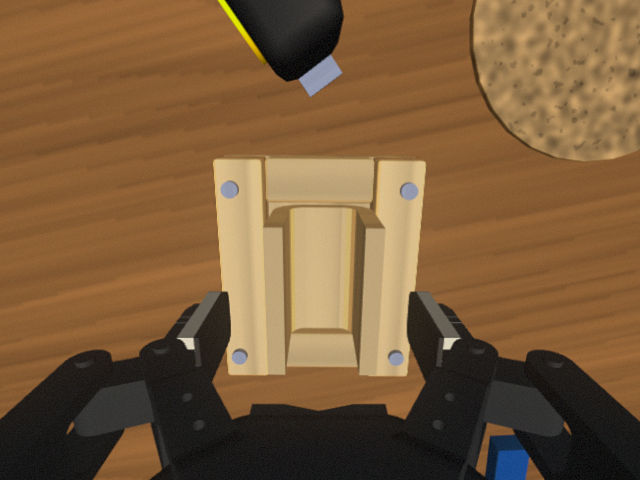

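```bash
python3 -m jog '[[[0.04,0.01,0.2,0,0,0.009],[0,0,0.2,0,0,0],[0,0,0.08,0,0,0],[0,0,0,0,0,0],[0,0,0,0,0,0]]]'; python3 -m jog '[[[0,0,0,0,0,0],[0,0,0,0,0,0],[0,0,0,0,0,0],[0,0,0,0,0,0],[0,0,0,0,0,0]]]' 1 60; python3 -c "
from h import *
st()"
```

```text
clock: 56.45
eef_pos: [0.5294, -0.3559, 0.0372]
tcp_rot: [0.781, 0.625, -0.0, -0.0]
force: [-0.1, 0.6, -0.5]
opening: 0.846
clock: 56.87
eef_pos: [0.53, -0.3563, 0.0381]
tcp_rot: [0.781, 0.625, 0.0, 0.0]
force: [-0.9, 1.1, 6.6]
opening: 0.576
t 56.9 tcp [ 530.  -356.3   38.1] x [ 0.219  0.976 -0.   ] z [ 0.001 -0.001 -1.   ] F [-0.9  1.1  6.6] op 0.576 q [-0.59  0.59  0.03  1.01 -0.   -0.37]
```

```bash
python3 -m jog '[[[0,0,-0.2,0,0,0],[0,0,-0.3,0,0,0],[0,0,-0.4,0,0,0],[0,0,-0.4,0,0,0],[0,0,-0.2,0,0,0],[0,0,0,0,0,0],[0,0,0,0,0,0]]]'; python3 -c "
from h import *
plan(436,-188.5,100)
cam('wrist','w35.png')"
```

```text
clock: 57.45
eef_pos: [0.5298, -0.3561, 0.1125]
tcp_rot: [0.781, 0.625, 0.0, 0.0]
force: [-0.1, -0.7, -1.8]
opening: 0.57
t 57.5 tcp [ 529.8 -356.1  112.5] x [ 0.219  0.976 -0.   ] z [ 0. -0. -1.] F [-0.1 -0.7 -1.8] op 0.570 q [-0.59  0.54  0.14  1.17 -0.   -0.37]
az0 77.4 da 0.0 j6 -0.37 turn frac [0. 0. 0.] shift frac [ 2.86  -2.564  0.248]
```

View pics/w35.png

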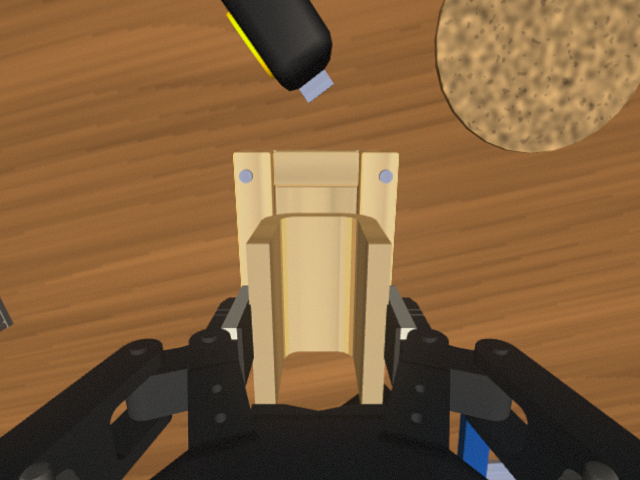

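```bash
python3 -m jog '[[[0.3,-0.1,0,0,0,0],[0.45,-0.35,0,0,0,0],[0.45,-0.45,0,0,0,0],[0.45,-0.45,0,0,0,0],[0.45,-0.45,0,0,0,0],[0.45,-0.45,0.1,0,0,0],[0.3,-0.3,0.2,0,0,0],[0,0,0,0,0,0],[0,0,0,0,0,0]]]'; python3 -c "
from h import *
plan(436,-188.5,34)
cam('wrist','w36.png')"
```

```text
clock: 58.25
eef_pos: [0.4352, -0.188, 0.0964]
tcp_rot: [0.78, 0.626, -0.001, -0.001]
force: [-0.3, -0.6, -1.5]
opening: 0.573
t 58.2 tcp [ 435.2 -188.    96.4] x [0.217 0.976 0.   ] z [-0.002  0.001 -1.   ] F [-0.3 -0.6 -1.5] op 0.573 q [-0.41  0.23 -0.36  0.98 -0.   -0.19]
az0 77.4 da 0.0 j6 -0.19 turn frac [0. 0. 0.] shift frac [-0.006  0.021  1.248]
```

View pics/w36.png

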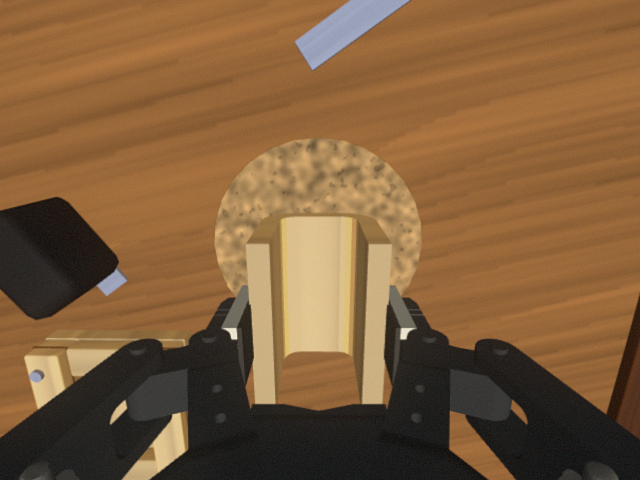

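```bash
python3 -m jog '[[[0,0.02,0.3,0,0,0],[0,0,0.4,0,0,0],[0,0,0.3,0,0,0],[0,0,0.15,0,0,0],[0,0,0.07,0,0,0],[0,0,0,0,0,0],[0,0,0,0,0,0]]]';  python3 -m jog '[[[0,0,0.03,0,0,0],[0,0,0,0,0,0],[0,0,0,0,0,0]]]'
```

```text
clock: 58.88
eef_pos: [0.4379, -0.1897, 0.037]
tcp_rot: [0.781, 0.625, 0.0, 0.0]
force: [0.7, 0.4, -0.8]
opening: 0.57
clock: 59.13
eef_pos: [0.4377, -0.1894, 0.0354]
tcp_rot: [0.781, 0.625, 0.0, 0.0]
force: [0.9, 0.0, -1.6]
opening: 0.571
```

```bash
python3 -m jog '[[[0,0,0.03,0,0,0],[0,0,0.02,0,0,0],[0,0,0,0,0,0]]]';  python3 -m jog '[[[0,0,0.02,0,0,0],[0,0,0,0,0,0]]]'
```

```text
clock: 59.38
eef_pos: [0.4373, -0.1893, 0.0324]
tcp_rot: [0.781, 0.625, -0.0, -0.0]
force: [-0.4, 0.9, -0.7]
opening: 0.576
clock: 59.55
eef_pos: [0.4374, -0.1893, 0.0321]
tcp_rot: [0.781, 0.625, -0.0, 0.0]
force: [-5.2, 3.2, 15.3]
opening: 0.571
```

Contact at the expected height; release and retreat up.

```bash
python3 -m jog '[[[0,0,-0.01,0,0,0],[0,0,0,0,0,0],[0,0,0,0,0,0],[0,0,0,0,0,0]]]' 0.15; python3 -m jog '[[[0,0,-0.3,0,0,0],[0,0,-0.6,0,0,0],[0,0,-0.7,0,0,0],[0,0,-0.7,0,0,0],[0,-0.6,-0.4,0,0,0],[0,-0.6,0,0,0,0],[0,0,0,0,0,0],[0,0,0,0,0,0]]]'; python3 -c "
from h import *
st()
c=cam('wrist','w37.png')
P=cloud(c)*1000
m=(P[...,2]>50)&(P[...,2]<62)&(np.hypot(P[...,0]-437,P[...,1]+189)<80)
k,l,s,ce=cv2.connectedComponentsWithStats(m.astype(np.uint8))
for i in range(1,k):
    if s[i,4]>20:
        q=P[l==i];r=cv2.minAreaRect(q[:,:2].astype(np.float32));print(np.round(ce[i]),s[i,4],np.round(r[0],1),np.round(r[1],1),round(r[2],1),np.median(q[:,2]))
m=((P[...,2]>4)&(P[...,2]<8)&(np.hypot(P[...,0]-436,P[...,1]+190)<80));r=cv2.minEnclosingCircle(P[m][:,:2].astype(np.float32));print(r)
cam('top','t37.png');cam('scene','s37.png')
"
```

```text
clock: 59.88
eef_pos: [0.4374, -0.1893, 0.032]
tcp_rot: [0.781, 0.625, -0.0, -0.0]
force: [0.3, 0.1, -0.5]
opening: 0.845
clock: 60.55
eef_pos: [0.3782, -0.1761, 0.1674]
tcp_rot: [0.781, 0.625, 0.0, 0.0]
force: [0.3, -0.9, 0.5]
opening: 0.852
t 60.5 tcp [ 378.2 -176.1  167.4] x [ 0.219  0.976 -0.   ] z [ 0.001 -0.    -1.   ] F [ 0.3 -0.9  0.5] op 0.852 q [-0.44  0.07 -0.37  1.13 -0.   -0.21]
[292. 306.] 917 [ 432.9 -209.5] [ 8.1 71. ] 77.2 56.11275894886997
[346. 306.] 937 [ 442.1 -168.6] [ 8.1 70.8] 77.4 56.06525108579674
((435.6522216796875, -188.5559539794922), 70.00384521484375)
```

View pics/w37.png

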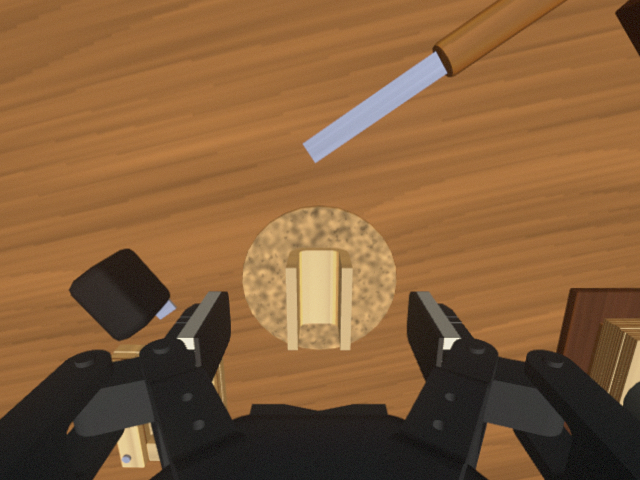

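View pics/s37.png

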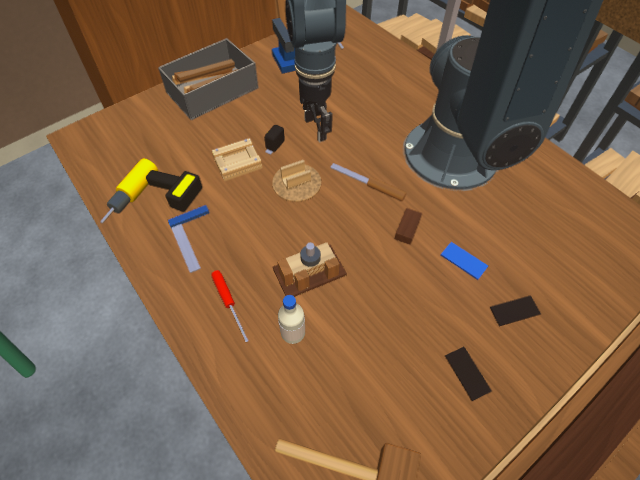

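```bash
python3 -m jog '[[[0.3,0.4,0,0,0,0],[0.4,0.6,0,0,0,0],[0.4,0.6,0,0,0,0],[0.4,0.6,0,0,0,0],[0.2,0.6,0,0,0,0],[0,0,0,0,0,0],[0,0,0,0,0,0]]]'; python3 -c "
from h import *
st()
c=cam('wrist','w38.png')
faces(c,1);faces(c,0)
P=cloud(c)*1000
for lo,hi in ((110,120),(80,87)):
    m=(P[...,2]>lo)&(P[...,2]<hi)&(np.hypot(P[...,0]-577,P[...,1]-65)<50);q=P[m]
    if len(q)>9:
        (x,y),r=cv2.minEnclosingCircle(q[:,:2].astype(np.float32));print(len(q),np.round([x,y,r,np.median(q[:,2])],1),np.round(w2j([x,y]),1))
"
```

```text
clock: 61.28
eef_pos: [0.5353, -0.1233, 0.1654]
tcp_rot: [0.78, 0.626, -0.001, -0.001]
force: [-0.0, -0.5, 0.7]
opening: 0.851
t 61.3 tcp [ 535.3 -123.3  165.4] x [ 0.217  0.976 -0.   ] z [-0.002  0.    -1.   ] F [-0.  -0.5  0.7] op 0.851 q [-0.23  0.34 -0.04  1.2  -0.   -0.01]
layer 0 [(73, np.float64(-24.9)), (52, np.float64(-25.4)), (51, np.float64(-24.6))]
layer 1 [(71, np.float64(-24.9)), (58, np.float64(-25.2)), (63, np.float64(-25.5))]
layer 2 [(80, np.float64(-24.8)), (56, np.float64(-25.2)), (57, np.float64(-25.3))]
layer 3 [(88, np.float64(-25.6)), (64, np.float64(-26.1)), (72, np.float64(-26.5))]
layer 4 [(97, np.float64(-24.6)), (74, np.float64(-25.1)), (86, np.float64(-25.5))]
layer 5 [(99, np.float64(-24.7)), (74, np.float64(-24.9)), (80, np.float64(-25.0))]
layer 0 [(1, np.float64(-53.9)), (0, None), (0, None)]
layer 1 [(0, None), (0, None), (0, None)]
layer 2 [(5, np.float64(-54.8)), (13, np.float64(-54.8)), (9, np.float64(-54.2))]
layer 3 [(0, None), (7, np.float64(-53.9)), (9, np.float64(-53.3))]
layer 4 [(5, np.float64(-54.0)), (0, None), (0, None)]
layer 5 [(5, np.float64(-53.9)), (6, np.float64(-53.3)), (15, np.float64(-53.3))]
213 [578.4  59.2   8.8 112.5] [ 3.5 -4.9]
2686 [578.3  63.4  24.1  84. ] [ 2.5 -0.8]
```

View pics/w38.png

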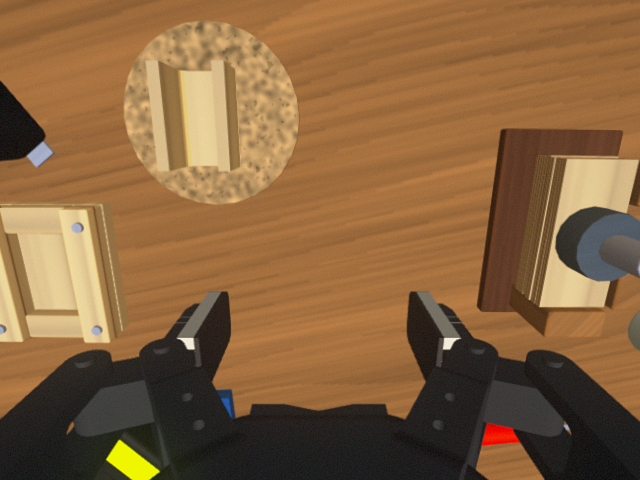

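```bash
python3 -c "
from station import ctrl
print(ctrl.job_done(), ctrl.read_state()['clock'])"
```

```text
the job is handed in; nothing more can be done
the job is handed in; nothing more can be done
```

The changeover is done and handed in at about 61 s of the 210 s allowed; `job_done` gives no verdict, so I can't confirm the score.

- **Blanks:** I laid the four loose blanks on the two already in the jig and tapped the stack along both directions. I then tapped again with the tool tilted, because the first pass left the two bottom blanks about 2 mm short of the side stops. Before I fetched the weight, every blank measured within about 1.4 mm of home in both directions, with about 0.01 rad of yaw at most.
- **Weight:** I set it on the bare, flush stack, and it stands upright about 1.5 mm from the jig centre. The last view put its disc 2.6 mm off; the knob fit in that view was off because the knob was partly cut by the image edge.
- **Bracket:** I lifted it from the form and stood it open side up on the cork pad, about 2 mm from the pad's centre.

**Final check:** The blanks had not shifted after the weight went on, and the bracket was still in place on the pad. The arm was clear of everything, and the bystanders showed no visible movement in the scene picture, though I did not measure them.

**What went wrong on the way:**
- One grasp slid over the top of a blank, so I repeated it lower.
- One blank was first lowered with a finger resting on a side-stop block (about 25 N). I lifted it, set it down further off, and tapped it in.

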